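Add a slotted check weight to a spring balance

ROBOT

A 6-joint arm with a two-finger parallel gripper is mounted at the origin on a cart in front of the work surface, level with it; the furniture and walls round the work are solid. World frame = base frame: x ahead of the robot, y to its left, z up, the work surface at z = 0. Lengths are in m, angles in rad, forces in N, time in s.
With the tool pointing down it reaches from about 0.35 to 0.85 m from the base axis. Payload 8.1 kg.
Tool frame: the origin (TCP) lies midway between the tips of the shut fingers; the grasp point (between the pads) lies 19 mm behind it (robot.tcp_to_grasp is the distance from the TCP to the grasp point, in m); z points along the fingers, y is the direction in which the jaws open and shut (so a half turn about z gives the same grasp; the last joint's range is limited). The gripper opens to 93 mm and grips with 3 to 60 N. Pads are 15 mm wide; open, the fingers measure 128 mm over their backs; the gripper's body (75 mm by 188 mm) begins 65 mm behind the grasp point.
Start: joints at [1.178, 0.13, 1.488, -0, 1.523, -0.085], TCP at [0.182, 0.572, 0.219] pointing down, gripper open.
Joint ranges: [-2.96, 2.96], [-0.89, 2.26], [0.02, 2.5], [-1.34, 4.48], [0, 2.73], [-2.66, 2.66]. Speed limits (rad/s): [2.39, 2.39, 2.79, 3.14, 3.14, 3.14].

INTERFACE

Orientations are given as a rotation vector (axis times angle).
In Python, from plant import robot gives the robot as it stands.
- The arm moves only by the tool send_rows, never from a script. Its argument "series" is a list of rows, each an object of numbers: "wx", "wy", "wz": the turn, a rotation vector about the world's x, y, z in rad; "dx", "dy", "dz": the shift along the world's x, y, z in cm; "fingers": the closure in counts, from 0 (fully open) to 255 (shut). In form: [{"wx": .., "wy": .., "wz": .., "dx": .., "dy": .., "dz": .., "fingers": ..}, ...]. A call has 1 to 20 rows; each row shifts and turns the pose as measured when the row begins; what a row does not reach is not made up. A row lasts 1/12 s, in which the tool goes at most 41.7 mm and 7.16 degrees, less where a joint would pass 70% of its speed; a pose out of reach is approached as far as the arm can. A call is refused whole if a number of a shift passes 4.17 or a number of a turn 0.125, either way. A call with a gripper value outside its range is refused whole. The fingers move at their own pace and stop on an object; "newtons" is the grip in N (left out, the last holds). Time passes only in rows, so rows that do not move let the fingers close. It gives the time, the measured TCP pose, the force and the opening at its end, in the units of the state.
- robot.read_state(): the state, without advancing time (a new reading comes with each control period).
- robot.read_camera(name): name is "side" or "top"; returns the picture (420x560x3 uint8, red, green, blue); there is no depth.
- robot.camera_info(name): a dict with "intrinsics" (3x3 intrinsics, pixels), "extrinsics" (4x4, takes a point from world to camera coordinates). Camera axes: x right, y up, looking along -z (the intrinsics and any distortion apply to the point x, -y, -z); pixel columns grow to the right and rows downward; lengths in m; the calibration is good to about 2 mm. A picture is of the moment at which its call begins. camera_info takes no time and is no camera call.
- robot.close_job(): hands the job in, once; it reports no verdict.
The state is a dict: "t": time; "q": joint angles; "dq": joint speeds; "joint_torque": joint torques, N m; "tool_pos": TCP position; "orientation": TCP orientation; "force": force on the tool from outside, world axes, zero at the start; "wrist_torque": the same for the moment, N m; "opening": finger opening in m.
Only numpy, scipy, OpenCV 4.12 (cv2) and the standard library are available. Lean on these libraries where they do the work, as an engineer would, in place of code of your own. Each camera call takes 0.05 s, during which the arm holds its last target.

TASK

The spring balance is being checked with slotted weights. Lift the yellow-tongued weight out of the foam inlay, lay it flat on the bare bench and let go, so that you can take it again by its tongue and slip its slot around the hanger rod: it must end up hanging flat and centred on top of the red-tongued weight, which stays in place, with the two slots at least a quarter turn apart. Let the hanger take the load gently without forcing it down, and leave the blue-tongued weight in its pocket.

Things in the scene. Friction and masses are not known exactly. Their poses are not given: they have to be found in the camera images.
- weight_yellow: the weight to hang, 300 g: steel disc 72 mm across, 12 mm thick, with two parallel flats 60 mm apart (at y -30 and +30 mm, 40 mm long), a radial slot and a yellow tongue. Origin: disc axis, underside; z up. +x: the way the slot (17 mm wide, from the axis outward, rounded end) opens. -x: the tongue, 24 mm wide, 12 mm thick, reaching to 98 mm from the axis
- weight_yellow_mouth (a point): mouth of the yellow weight's slot: 35 mm from its axis along its +x, at half its thickness
- weight_yellow_tongue (a point): where to pinch the yellow tongue: 80 mm from the weight's axis along its -x, at half thickness (6 mm above the underside). Once on the rod the disc itself cannot be held from above: the rod and the balance are in the way
- weight_red: weight already hanging on the hanger, 400 g: same outline, 16 mm thick, red tongue. Origin: disc axis, underside; +x the way its slot opens, -x its tongue
- weight_red_mouth (a point): mouth of the red weight's slot: 35 mm from its axis along its +x, at half its thickness
- weight_blue: weight in the inlay's other pocket, to be left there, 200 g: same outline, 8 mm thick, blue tongue. Origin: disc axis, underside
- inlay: fixed black foam inlay on a blue base, 160 (x) by 236 (y) by 20.5 mm high; origin: middle of its underside. Two pockets 95 mm apart along y, floor 8 mm above the bench; yellow lies 0.5 mm below the foam's top. Tongues lie towards -x in tight channels with no room for fingers; beside each disc's flats are finger cut-outs, 44 mm wide, reaching 30 mm out, down to the pocket floor
- stand: fixed check stand; origin on the bench straight below the hanger rod. Base plate 14 mm high, 120 mm wide, from 40 mm in front of the rod (-x) to 150 mm behind it (+x). A 20 mm column 115 mm behind the rod carries an arm 0.34 m up, from which the balance tube (31 mm across, 0.20 to 0.32 m above the bench) hangs over the rod; the other sides are free
- hanger_seat (a point): centre of the top of the hanger's round seat plate (60 mm across), 72 mm above the bench at the start, moving with the hanger; the 12 mm rod rises from here into the balance tube. The red weight's underside rests here, so its top is 16 mm higher
- hanger (a joint): how far the hanger has sunk against the balance spring from where the red weight alone holds it, m; 0 at the start, positive down. 10 mm per 300 g (294 N/m), so it rests at 0.010 with the yellow weight added; stop at 0.038
There are look-alikes about, which are no part of the job. What is shaped like the weight_red but purple is not meant.

How it is judged:
By the outcome, as a careful person would: the job done as asked, in the order asked, and still so for the second after the job is handed in, with the robot touching nothing.
It also fails if it takes over 58 s, if anything falls off the work surface, if the arm or the gripper's body presses on something with over 40 N, if the wrist force passes 120 N, or if a joint passes its speed limit or range.

## Working session

There is one attempt and no reset: what is moved stays moved. The work goes in short steps, Python scripts to look and compute and a tool call to move; the robot and the scene stay as the last step left them, time stands still between calls to the robot, and variables do not carry over. Pictures are saved under pics/ and viewed, and the job is handed in when it is done.

Besides the shell and the picture viewer there is one more tool, called after "Request:" by a JSON object that holds its "name" and its "arguments", one argument or row to a line. send_rows: Moves the arm, as the interface text tells. Its arguments: {"type":"object","properties":{"series":{"type":"array","items":{"type":"object","properties":{"wx":{"type":"number"},"wy":{"type":"number"},"wz":{"type":"number"},"dx":{"type":"number"},"dy":{"type":"number"},"dz":{"type":"number"},"fingers":{"type":"number"}}}},"newtons":{"type":"number"}},"required":["series"]}

```bash
ls; mkdir -p pics
python3 - <<'E'
from plant import robot
import cv2
s=robot.read_state()
for k,v in s.items(): print(k,v)
for n in ("side","top"):
    im=robot.read_camera(n); cv2.imwrite(f"pics/{n}0.png",im[:,:,::-1])
    i=robot.camera_info(n); print(n,i)
E
```

```text
pics
t 0.0
q [ 1.17758320e+00  1.31159588e-01  1.48928238e+00  1.41602705e-05
  1.52301106e+00 -8.53611081e-02]
dq [-0.00029329 -0.00041629  0.00015062 -0.00054764 -0.00014315 -0.00088374]
joint_torque [ 3.22565238e-04 -5.59838498e+01 -4.91771185e+01  7.68635818e-02
  3.55699821e-02 -1.70214980e-04]
tool_pos [0.18153666 0.57127202 0.2175867 ]
orientation [-4.81596674e-01 -3.10399814e+00  2.83333425e-03]
force [-0.16467068 -0.02182398  0.19078474]
wrist_torque [-0.03884508 -0.02807206 -0.02846902]
opening 0.09269899704875773
side {'intrinsics': array([[389.91241851,   0.        , 273.86766547],
       [  0.        , 389.91241851, 204.7416082 ],
       [  0.        ,   0.        ,   1.        ]]), 'extrinsics': array([[ 0.99239475, -0.12205306, -0.01599106, -0.47349384],
       [ 0.07289974,  0.47805748,  0.87529805, -0.06484892],
       [-0.09918815, -0.86980693,  0.48331937, -1.05293526],
       [ 0.        ,  0.        ,  0.        ,  1.        ]])}
top {'intrinsics': array([[516.44683928,   0.        , 280.26081597],
       [  0.        , 516.44683928, 220.69295966],
       [  0.        ,   0.        ,   1.        ]]), 'extrinsics': array([[-2.50298869e-03, -9.99884002e-01,  1.50238834e-02,
        -5.73156004e-02],
       [ 9.93293308e-01, -7.49236658e-04,  1.15619386e-01,
        -4.58253949e-01],
       [-1.15594718e-01,  1.52125168e-02,  9.93179964e-01,
        -1.32608369e+00],
       [ 0.00000000e+00,  0.00000000e+00,  0.00000000e+00,
         1.00000000e+00]])}
```

View pics/side0.png

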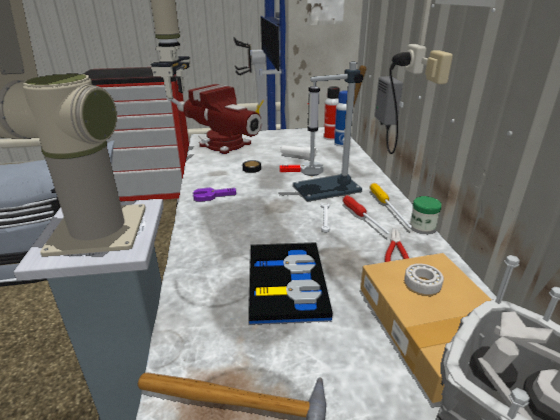

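View pics/top0.png

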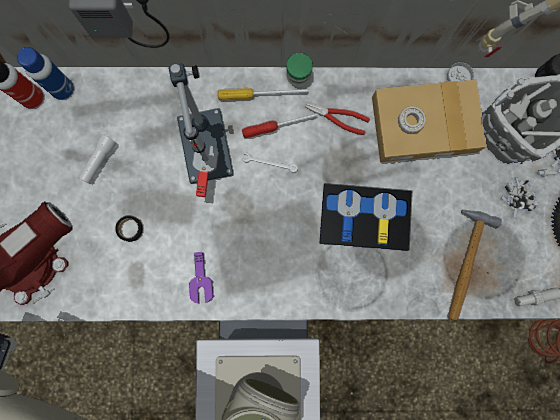

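```bash
cat > h.py <<'E'
import numpy as np, cv2
from plant import robot
def P(n,X):
    i=robot.camera_info(n);K=i['intrinsics'];E=i['extrinsics']
    X=np.atleast_2d(X);c=X@E[:3,:3].T+E[:3,3]
    p=np.c_[c[:,0],-c[:,1],-c[:,2]]@K.T
    return p[:,:2]/p[:,2:]
def W(n,uv,z):
    i=robot.camera_info(n);K=i['intrinsics'];E=i['extrinsics']
    uv=np.atleast_2d(uv);d=np.c_[uv,np.ones(len(uv))]@np.linalg.inv(K).T
    d=np.c_[d[:,0],-d[:,1],-d[:,2]]@E[:3,:3]
    o=-E[:3,:3].T@E[:3,3]
    return o+d*((z-o[2])/d[:,2:])
def crop(img,u0,v0,u1,v1,s,fn):
    c=img[v0:v1,u0:u1]; cv2.imwrite(fn,cv2.resize(c,None,fx=s,fy=s,interpolation=cv2.INTER_CUBIC))
E
python3 - <<'E'
from h import *
t=cv2.imread('pics/top0.png');s=cv2.imread('pics/side0.png')
crop(t,310,175,420,255,7,'pics/a.png')
crop(t,150,55,260,215,3.7,'pics/b.png')
crop(s,240,235,340,325,6.5,'pics/c.png')
crop(s,270,60,370,205,4,'pics/d.png')
E
```

```text
(no output)
```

View pics/a.png

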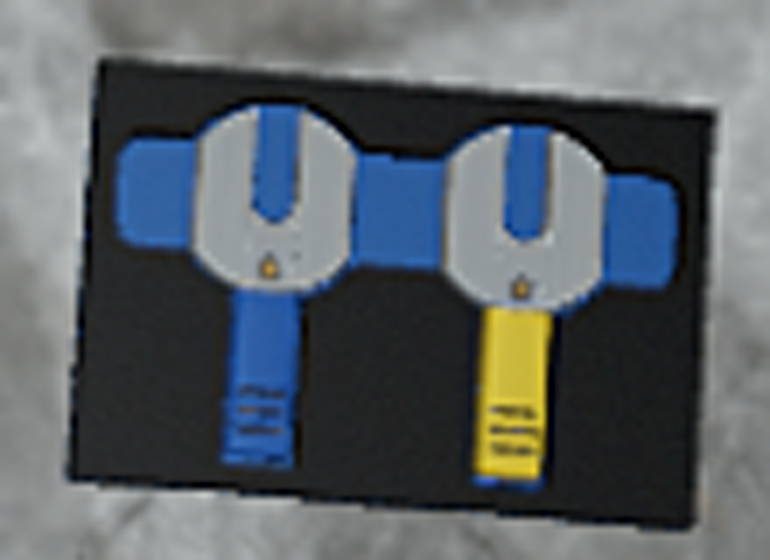

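View pics/b.png

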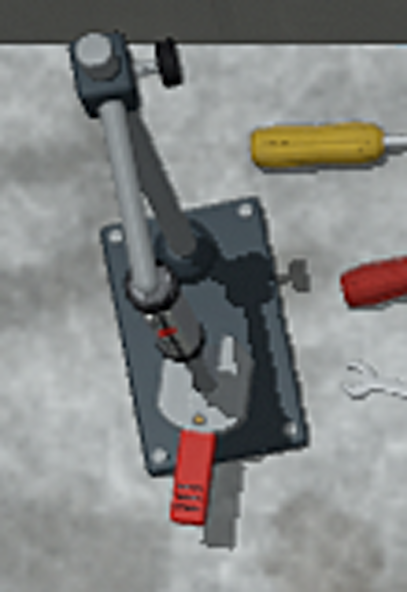

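View pics/c.png

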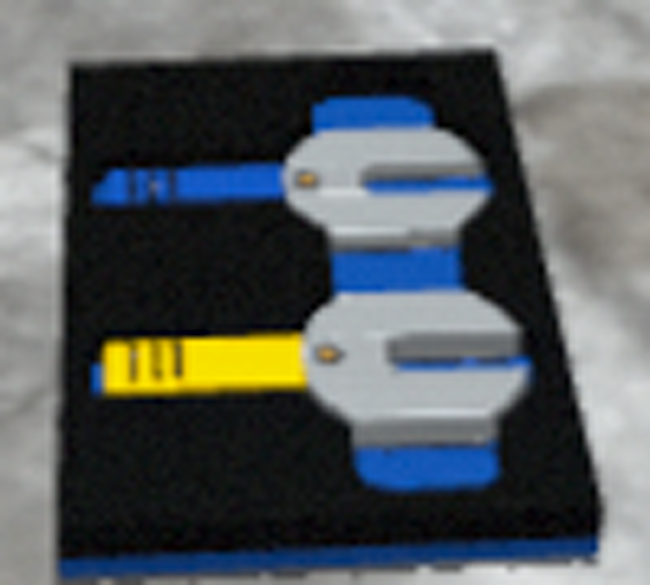

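View pics/d.png

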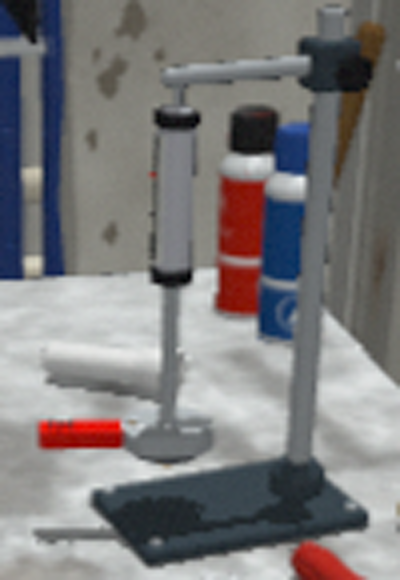

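Run:
```python
from h import *
c=np.array([(100,60),(715,110),(693,528),(68,482)])/7.+[310,175]-0.5+0.07
w=W('top',c,0.0205);print(w.round(4))
print('inlay', w.mean(0), [np.linalg.norm(w[i]-w[i-1]) for i in range(4)])
u=(w[0]+w[1]-w[2]-w[3]);print('yaw',np.arctan2(u[1],u[0]))
# yellow tongue end & centre line
def a(p): return W('top',np.array(p)/7.+[310,175]-.43,0.02)
y=a([(486,310),(551,312),(542,480),(474,475),(445,218),(604,218),(528,220),(509,478)]);print(y.round(4))
b=np.array([(103,228),(258,193),(308,440),(147,475)])/3.7+[150,55]-.4
w=W('top',b,0.014);print(w.round(4),[np.linalg.norm(w[i]-w[i-1]) for i in range(4)])
u=(w[0]+w[1]-w[2]-w[3]);th=np.arctan2(u[1],u[0]);print('stand yaw',th)
m=w.mean(0); print('rod', m[:2]-0.055*np.array([np.cos(th),np.sin(th)]))
r=W('top',np.array([(180,432),(215,432),(205,524),(170,520)])/3.7+[150,55]-.4,.088);print(r.round(4))
u=r[0]+r[1]-r[2]-r[3];print('red yaw',np.arctan2(u[1],u[0]), 'end mid',(r[2]+r[3])/2)
# side rod bottom
d=lambda p:np.array(p)/4.+[270,60]-.4
print(d([(168,425),(170,290)]))
```

```text
[[ 0.5593 -0.1743  0.0205]
 [ 0.5401 -0.4082  0.0205]
 [ 0.3812 -0.3948  0.0205]
 [ 0.3988 -0.1604  0.0205]]
inlay [ 0.46987422 -0.28444038  0.0205    ] [np.float64(0.16112350116071888), np.float64(0.234685441985474), np.float64(0.15947566072198593), np.float64(0.235155622350803)]
yaw -0.0854211840949063
[[ 0.4637 -0.3191  0.02  ]
 [ 0.4629 -0.3437  0.02  ]
 [ 0.3994 -0.3386  0.02  ]
 [ 0.4013 -0.3131  0.02  ]
 [ 0.4988 -0.3044  0.02  ]
 [ 0.4987 -0.3648  0.02  ]
 [ 0.498  -0.3359  0.02  ]
 [ 0.4001 -0.3262  0.02  ]]
[[0.744  0.2188 0.014 ]
 [0.7707 0.1061 0.014 ]
 [0.5866 0.068  0.014 ]
 [0.5609 0.1835 0.014 ]] [np.float64(0.1864321455608491), np.float64(0.11577873633218264), np.float64(0.1879697068598099), np.float64(0.11825368409437582)]
stand yaw 0.19722845412971324
rod [0.61158417 0.13332103]
[[0.5765 0.1495 0.088 ]
 [0.5766 0.1257 0.088 ]
 [0.513  0.1316 0.088 ]
 [0.5158 0.1553 0.088 ]]
red yaw -0.0938800856238365 end mid [0.51440125 0.14344888 0.088     ]
[[311.6  165.85]
 [312.1  132.1 ]]
```

```bash
cat >> h.py <<'E'
def outline(R=.036,L=.098,sl=True):
    a0=np.arcsin(30/36); pts=[]
    h=.0085
    tt=np.arcsin(.012/.036)
    A=[]
    s=np.arcsin(h/R)
    for a in np.linspace(s,np.pi/2*1.0,60): A.append((R*np.cos(a),min(R*np.sin(a),.03)))
    for a in np.linspace(np.pi/2,np.pi-tt,60): A.append((R*np.cos(a),min(R*np.sin(a),.03)))
    A.append((-L,.012))
    B=[(x,-y) for x,y in A[::-1]]
    C=[(h*np.cos(b),h*np.sin(b)) for b in np.linspace(-np.pi/2,-3*np.pi/2,20)]
    return np.array(A+B+C)
def place(o,x,y,yaw,z):
    c,s=np.cos(yaw),np.sin(yaw)
    return np.c_[x+c*o[:,0]-s*o[:,1],y+s*o[:,0]+c*o[:,1],np.full(len(o),z)]
def draw(big,n,X,u0,v0,s,col=(0,255,0)):
    p=((P(n,X)+.5-[u0,v0])*s).astype(np.int32)
    cv2.polylines(big,[p],True,col,1)
def ov(img,n,box,s,items,fn):
    u0,v0,u1,v1=box
    b=cv2.resize(img[v0:v1,u0:u1],None,fx=s,fy=s,interpolation=cv2.INTER_CUBIC)
    for X,col in items: draw(b,n,X,u0,v0,s,col)
    cv2.imwrite(fn,b)
E
python3 - <<'E'
from h import *
t=cv2.imread('pics/top0.png');s=cv2.imread('pics/side0.png')
o=outline()
Y=[(place(o,.4978,-.3345,-.0855,.02),(0,255,0))]
Y.append((place(np.array([(-.08,-.118),(.08,-.118),(.08,.118),(-.08,.118)]),.4699,-.2844,-.0855,.0205),(0,0,255)))
a=np.linspace(0,6.28,40);ci=np.c_[np.cos(a),np.sin(a)]
rx,ry=.6118,.1338
R=[(place(o,rx,ry,-.094,.088),(0,255,0)),(place(o,rx,ry,-.094,.072),(255,255,0)),(place(ci*.006,rx,ry,0,.088),(255,0,255)),(place(ci*.006,rx,ry,0,.2),(255,0,255)),(place(ci*.0155,rx,ry,0,.2),(255,0,0)),(place(ci*.0155,rx,ry,0,.32),(255,0,0)),
(place(np.array([(-.04,-.06),(.15,-.06),(.15,.06),(-.04,.06)]),rx,ry,.197,.014),(0,0,255))]
ov(t,'top',(310,175,420,255),7,Y,'pics/e1.png')
ov(s,'side',(240,235,340,325),6.5,Y,'pics/e2.png')
ov(t,'top',(150,90,260,215),4.7,R,'pics/e3.png')
ov(s,'side',(270,60,370,205),4,R,'pics/e4.png')
a=np.hstack([cv2.resize(cv2.imread('pics/e%d.png'%i),(400,300)) for i in (1,2)])
E
```

```text
(no output)
```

View pics/e1.png

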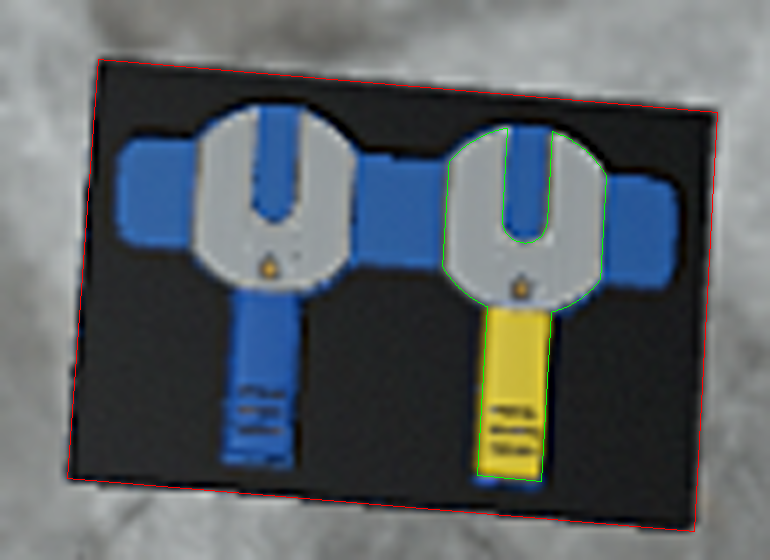

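View pics/e2.png

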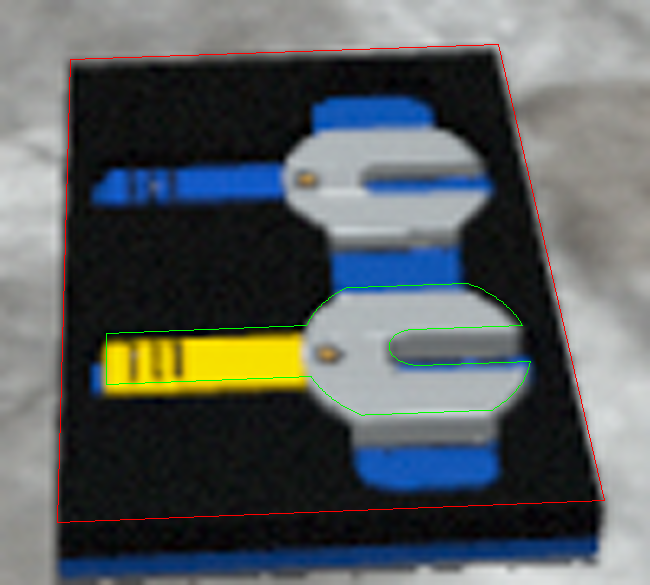

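View pics/e3.png

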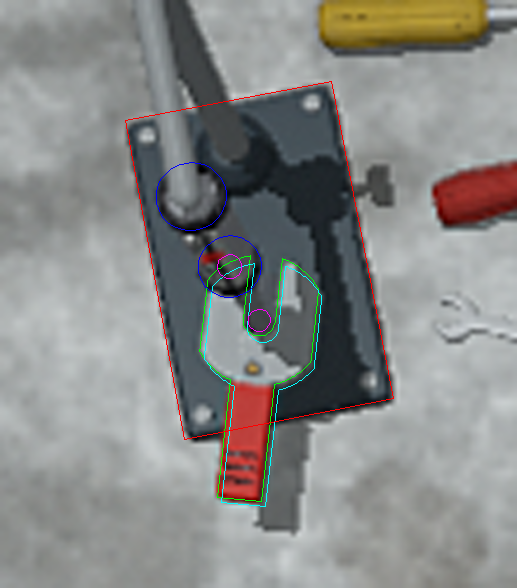

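View pics/e4.png

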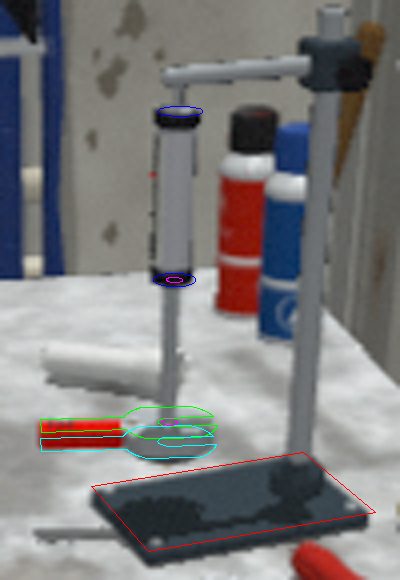

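```bash
cat >> h.py <<'E'
from scipy.spatial.transform import Rotation as Ro
def st(p=True):
    s=robot.read_state();R=Ro.from_rotvec(s['orientation']).as_matrix()
    jaw=np.arctan2(R[1,1],R[0,1])
    if p: print('t %.2f'%s['t'],'tcp',s['tool_pos'].round(4) if hasattr(s['tool_pos'],'round') else s['tool_pos'],'jaw yaw %.3f'%jaw,'z',R[:,2].round(4),'q',np.round(s['q'],3),'F',np.round(s['force'],2),'M',np.round(s['wrist_torque'],3),'op %.4f'%s['opening'])
    return s,R,jaw
E
python3 - <<'E'
from h import *
st()
print(W('top',[(75,215),(60,275),(0,260),(245,155),(295,170),(200,255),(200,300)],.0).round(3))
E
```

```text
t 0.10 tcp [0.1816 0.5713 0.2177] jaw yaw 1.263 z [-6.0e-04 -1.5e-03 -1.0e+00] q [ 1.178  0.131  1.489 -0.     1.523 -0.085] F [ 0.97 -0.09 -0.22] M [-0.022  0.061 -0.007] op 0.0930
[[ 0.477  0.488  0.   ]
 [ 0.318  0.52   0.   ]
 [ 0.358  0.678  0.   ]
 [ 0.641  0.037  0.   ]
 [ 0.599 -0.099  0.   ]
 [ 0.37   0.154  0.   ]
 [ 0.252  0.152  0.   ]]
```

Request:
{"name": "send_rows", "arguments": {
  "series": [
    {"dx": 1, "dy": -3.5, "wz": -0.12, "fingers": 55},
    {"dx": 1, "dy": -3.5, "wz": -0.12, "fingers": 55},
    {"dx": 1, "dy": -3.5, "wz": -0.12, "fingers": 55},
    {"dx": 1, "dy": -3.5, "wz": -0.12, "fingers": 55},
    {"dx": 1, "dy": -3.5, "wz": -0.12, "fingers": 55},
    {"dx": 1, "dy": -3.5, "wz": -0.12, "fingers": 55},
    {"dx": 2.4, "dy": -3.2, "wz": -0.12, "fingers": 55},
    {"dx": 2.4, "dy": -3.2, "wz": -0.12, "fingers": 55},
    {"dx": 2.4, "dy": -3.2, "wz": -0.12, "fingers": 55},
    {"dx": 2.4, "dy": -3.2, "wz": -0.12, "fingers": 55},
    {"dx": 2.4, "dy": -3.2, "wz": -0.12, "fingers": 55},
    {"dx": 2.4, "dy": -3.2, "wz": -0.12, "fingers": 55},
    {"dx": 2, "dy": -3.2, "wz": -0.12, "fingers": 55},
    {"dx": 1, "dy": -3.6, "wz": -0.12, "fingers": 55},
    {"dx": 0.6, "dy": -4, "wz": -0.12, "fingers": 55},
    {"dx": 0.6, "dy": -4, "wz": -0.12, "fingers": 55}
  ],
  "newtons": 60
}}

```text
schema error: expected keys wx, wy, wz, dx, dy, dz, fingers
```

```bash
python3 -c "
from h import *
st()"
```

```text
t 0.10 tcp [0.1816 0.5713 0.2177] jaw yaw 1.263 z [-6.0e-04 -1.5e-03 -1.0e+00] q [ 1.178  0.131  1.489 -0.     1.523 -0.085] F [ 0.97 -0.09 -0.22] M [-0.022  0.061 -0.007] op 0.0930
```

All keys are required in every row.

Request:
{"name": "send_rows", "arguments": {
  "series": [
    {"wx": 0, "wy": 0, "wz": -0.12, "dx": 1, "dy": -3.5, "dz": 0, "fingers": 55},
    {"wx": 0, "wy": 0, "wz": -0.12, "dx": 1, "dy": -3.5, "dz": 0, "fingers": 55},
    {"wx": 0, "wy": 0, "wz": -0.12, "dx": 1, "dy": -3.5, "dz": 0, "fingers": 55},
    {"wx": 0, "wy": 0, "wz": -0.12, "dx": 1, "dy": -3.5, "dz": 0, "fingers": 55},
    {"wx": 0, "wy": 0, "wz": -0.12, "dx": 1, "dy": -3.5, "dz": 0, "fingers": 55},
    {"wx": 0, "wy": 0, "wz": -0.12, "dx": 1, "dy": -3.5, "dz": 0, "fingers": 55},
    {"wx": 0, "wy": 0, "wz": -0.12, "dx": 2.4, "dy": -3.2, "dz": 0, "fingers": 55},
    {"wx": 0, "wy": 0, "wz": -0.12, "dx": 2.4, "dy": -3.2, "dz": 0, "fingers": 55},
    {"wx": 0, "wy": 0, "wz": -0.12, "dx": 2.4, "dy": -3.2, "dz": 0, "fingers": 55},
    {"wx": 0, "wy": 0, "wz": -0.12, "dx": 2.4, "dy": -3.2, "dz": 0, "fingers": 55},
    {"wx": 0, "wy": 0, "wz": -0.12, "dx": 2.4, "dy": -3.2, "dz": 0, "fingers": 55},
    {"wx": 0, "wy": 0, "wz": -0.12, "dx": 2.4, "dy": -3.2, "dz": 0, "fingers": 55},
    {"wx": 0, "wy": 0, "wz": -0.12, "dx": 2, "dy": -3.2, "dz": 0, "fingers": 55},
    {"wx": 0, "wy": 0, "wz": -0.12, "dx": 1, "dy": -3.6, "dz": 0, "fingers": 55},
    {"wx": 0, "wy": 0, "wz": -0.12, "dx": 0.6, "dy": -4, "dz": 0, "fingers": 55},
    {"wx": 0, "wy": 0, "wz": -0.12, "dx": 0.6, "dy": -4, "dz": 0, "fingers": 55}
  ],
  "newtons": 60
}}

```text
t: 1.43
tool_pos: [0.4262, -0.0005, 0.207]
orientation: [-2.854, -1.284, 0.007]
force: [0.8, 0.1, -0.1]
opening: 0.073
```

```bash
python3 -c "
from h import *
st()"
```

```text
t 1.43 tcp [ 0.4262 -0.0005  0.207 ] jaw yaw -0.725 z [-0.0091  0.0093 -0.9999] q [-0.129 -0.343  1.95   0.008  1.545  0.596] F [ 0.8   0.13 -0.08] M [ 0.001  0.111 -0.036] op 0.0730
```

Request:
{"name": "send_rows", "arguments": {
  "series": [
    {"wx": 0, "wy": 0, "wz": -0.09, "dx": 0.6, "dy": -3.2, "dz": -0.6, "fingers": 55},
    {"wx": 0, "wy": 0, "wz": -0.09, "dx": 0.6, "dy": -3.2, "dz": -0.6, "fingers": 55},
    {"wx": 0, "wy": 0, "wz": -0.09, "dx": 0.6, "dy": -3.2, "dz": -0.6, "fingers": 55},
    {"wx": 0, "wy": 0, "wz": -0.09, "dx": 0.6, "dy": -3.2, "dz": -0.6, "fingers": 55},
    {"wx": 0, "wy": 0, "wz": -0.09, "dx": 0.6, "dy": -3.2, "dz": -0.6, "fingers": 55},
    {"wx": 0, "wy": 0, "wz": -0.09, "dx": 0.6, "dy": -3.2, "dz": -0.6, "fingers": 55},
    {"wx": 0, "wy": 0, "wz": -0.09, "dx": 0.6, "dy": -3.2, "dz": -0.6, "fingers": 55},
    {"wx": 0, "wy": 0, "wz": -0.09, "dx": 0.6, "dy": -3.2, "dz": -0.6, "fingers": 55},
    {"wx": 0, "wy": 0, "wz": -0.09, "dx": 0.6, "dy": -3.2, "dz": -0.6, "fingers": 55},
    {"wx": -0.005, "wy": -0.005, "wz": -0.05, "dx": 0.6, "dy": -2, "dz": -1, "fingers": 55},
    {"wx": -0.004, "wy": -0.004, "wz": -0.02, "dx": 0.3, "dy": -1, "dz": -1, "fingers": 55},
    {"wx": 0, "wy": 0, "wz": 0, "dx": 0, "dy": 0, "dz": -1, "fingers": 55}
  ]
}}

```text
t: 2.43
tool_pos: [0.487, -0.3445, 0.1171]
orientation: [-3.136, 0.156, -0.017]
force: [0.2, 0.1, 0.4]
opening: 0.0729
```

```bash
python3 -c "
from h import *
st()"
```

```text
t 2.43 tcp [ 0.487  -0.3445  0.1171] jaw yaw -1.670 z [ 0.0106  0.0012 -0.9999] q [-0.707  0.182  1.62   0.008  1.333  0.962] F [0.19 0.08 0.39] M [-0.063  0.107 -0.021] op 0.0729
```

Request:
{"name": "send_rows", "arguments": {
  "series": [
    {"wx": -0.001, "wy": 0.01, "wz": 0.014, "dx": 0.58, "dy": 1.04, "dz": -2, "fingers": 55},
    {"wx": 0, "wy": 0, "wz": 0, "dx": 0, "dy": 0, "dz": -1.5, "fingers": 55},
    {"wx": 0, "wy": 0, "wz": 0, "dx": 0, "dy": 0, "dz": 0, "fingers": 55}
  ]
}}

```text
t: 2.68
tool_pos: [0.4904, -0.3323, 0.0767]
orientation: [-3.135, 0.133, 0.007]
force: [-0.5, 0.0, -0.8]
opening: 0.0727
```

```bash
python3 -c "
from h import *
st()
t=robot.read_camera('top')[:,:,::-1].copy();s=robot.read_camera('side')[:,:,::-1].copy()
crop(t,310,155,420,255,5,'pics/f1.png');crop(s,240,215,340,325,5,'pics/f2.png')
cv2.imwrite('pics/f.png',np.hstack([cv2.resize(cv2.imread('pics/f1.png'),(390,354)),cv2.resize(cv2.imread('pics/f2.png'),(390,354))]))
st()"
```

```text
t 2.68 tcp [ 0.4904 -0.3323  0.0767] jaw yaw -1.655 z [-0.0043  0.0042 -1.    ] q [-6.820e-01  2.260e-01  1.648e+00  1.000e-03  1.274e+00  9.730e-01] F [-0.55  0.04 -0.79] M [0.045 0.216 0.007] op 0.0727
t 2.78 tcp [ 0.4917 -0.3331  0.0797] jaw yaw -1.655 z [-0.0017  0.0025 -1.    ] q [-6.820e-01  2.230e-01  1.645e+00  1.000e-03  1.277e+00  9.730e-01] F [-0.1  -0.07 -0.2 ] M [-0.021  0.175  0.021] op 0.0728
```

View pics/f.png

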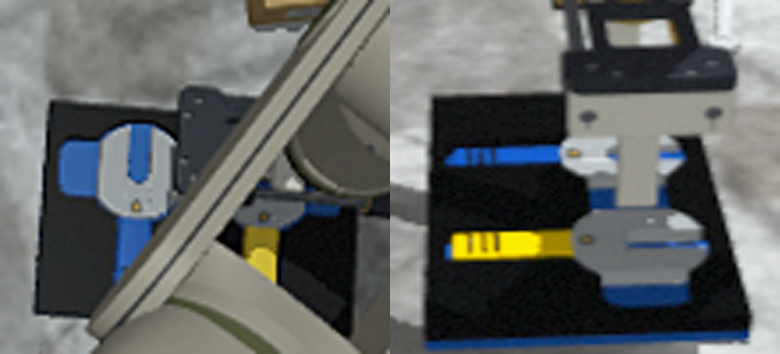

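Request:
{"name": "send_rows", "arguments": {
  "series": [
    {"wx": -0.002, "wy": -0.002, "wz": 0, "dx": 0.1, "dy": -0.1, "dz": -2, "fingers": 55},
    {"wx": 0, "wy": 0, "wz": 0, "dx": 0, "dy": 0, "dz": -1.5, "fingers": 55},
    {"wx": 0, "wy": 0, "wz": 0, "dx": 0, "dy": 0, "dz": -0.5, "fingers": 55},
    {"wx": 0, "wy": 0, "wz": 0, "dx": 0, "dy": 0, "dz": 0, "fingers": 55}
  ]
}}

```text
t: 3.12
tool_pos: [0.4958, -0.3349, 0.0452]
orientation: [3.135, -0.128, 0.012]
force: [1.0, 0.4, -0.7]
opening: 0.0732
```

```bash
python3 -c "
from h import *
st()
s=robot.read_camera('side')[:,:,::-1].copy()
j=-1.656;c=np.array([.4928,-.3341,0])
S,R,jw=st()
p=S['tool_pos']
it=[]
for sg in(1,-1):
    for q in (.0364,.054):
        pass
o=np.array([(-.0075,.0364),(.0075,.0364),(.0075,.054),(-.0075,.054)]);o2=o*[1,-1]
for oo in(o,o2): it.append((place(oo,p[0],p[1],jw-np.pi/2,p[2]),(0,0,255)))
ov(s,'side',(240,215,340,325),5.4,it,'pics/g.png')
"
```

```text
t 3.12 tcp [ 0.4958 -0.3349  0.0452] jaw yaw -1.652 z [ 0.0072 -0.0047 -1.    ] q [-6.800e-01  2.640e-01  1.665e+00  1.000e-03  1.204e+00  9.720e-01] F [ 0.99  0.36 -0.66] M [0.026 0.15  0.018] op 0.0732
t 3.17 tcp [ 0.4962 -0.3352  0.0459] jaw yaw -1.652 z [ 0.0079 -0.0052 -1.    ] q [-6.800e-01  2.630e-01  1.665e+00  1.000e-03  1.204e+00  9.720e-01] F [-0.41 -0.23 -0.2 ] M [ 0.017  0.163 -0.048] op 0.0729
```

View pics/g.png

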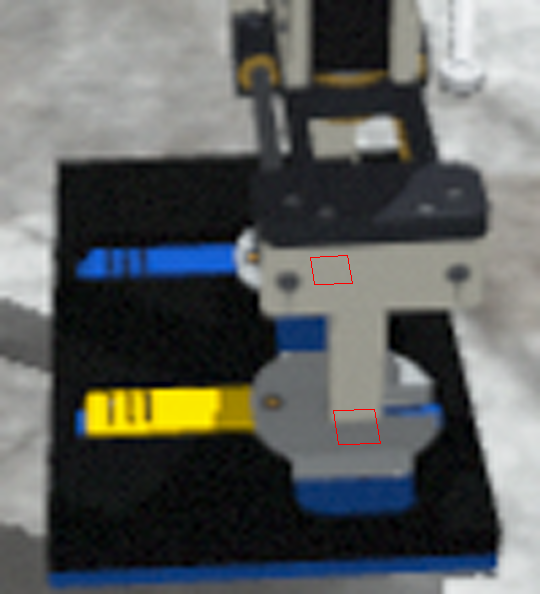

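Request:
{"name": "send_rows", "arguments": {
  "series": [
    {"wx": 0.005, "wy": 0.008, "wz": -0.004, "dx": -0.35, "dy": 0.1, "dz": -0.5, "fingers": 55},
    {"wx": 0, "wy": 0, "wz": 0, "dx": 0, "dy": 0, "dz": -0.7, "fingers": 55},
    {"wx": 0, "wy": 0, "wz": 0, "dx": 0, "dy": 0, "dz": -0.7, "fingers": 55},
    {"wx": 0, "wy": 0, "wz": 0, "dx": 0, "dy": 0, "dz": -0.3, "fingers": 55},
    {"wx": 0, "wy": 0, "wz": 0, "dx": 0, "dy": 0, "dz": 0, "fingers": 55}
  ]
}}

```text
t: 3.58
tool_pos: [0.4947, -0.3358, 0.0269]
orientation: [3.135, -0.134, 0.007]
force: [-1.4, 0.5, -0.2]
opening: 0.0727
```

```bash
python3 -c "
from h import *
st()"
```

```text
t 3.58 tcp [ 0.4947 -0.3358  0.0269] jaw yaw -1.656 z [ 0.0044 -0.0041 -1.    ] q [-0.682  0.289  1.672 -0.     1.174  0.975] F [-1.37  0.47 -0.23] M [ 0.018  0.168 -0.018] op 0.0727
```

Request:
{"name": "send_rows", "arguments": {
  "series": [
    {"wx": 0.004, "wy": 0.004, "wz": 0, "dx": -0.25, "dy": 0.15, "dz": -0.2, "fingers": 55},
    {"wx": 0, "wy": 0, "wz": 0, "dx": 0, "dy": 0, "dz": -0.7, "fingers": 55},
    {"wx": 0, "wy": 0, "wz": 0, "dx": 0, "dy": 0, "dz": -0.6, "fingers": 55},
    {"wx": 0, "wy": 0, "wz": 0, "dx": 0, "dy": 0, "dz": -0.2, "fingers": 55},
    {"wx": 0, "wy": 0, "wz": 0, "dx": 0, "dy": 0, "dz": 0, "fingers": 55}
  ]
}}

```text
t: 4.0
tool_pos: [0.492, -0.3344, 0.0083]
orientation: [-3.138, 0.135, -0.0]
force: [-0.8, 1.0, 5.9]
opening: 0.0728
```

```bash
python3 -c "
from h import *
st()"
```

```text
t 4.00 tcp [ 0.492  -0.3344  0.0083] jaw yaw -1.657 z [ 2.e-04  2.e-04 -1.e+00] q [-0.683  0.312  1.682  0.     1.147  0.973] F [-0.84  0.96  5.94] M [ 0.032  0.321 -0.035] op 0.0728
```

Request:
{"name": "send_rows", "arguments": {
  "series": [
    {"wx": 0, "wy": 0, "wz": 0, "dx": 0, "dy": 0, "dz": 0.15, "fingers": 55},
    {"wx": 0, "wy": 0, "wz": 0, "dx": 0, "dy": 0, "dz": 0, "fingers": 150},
    {"wx": 0, "wy": 0, "wz": 0, "dx": 0, "dy": 0, "dz": 0, "fingers": 150},
    {"wx": 0, "wy": 0, "wz": 0, "dx": 0, "dy": 0, "dz": 0, "fingers": 150},
    {"wx": 0, "wy": 0, "wz": 0, "dx": 0, "dy": 0, "dz": 0, "fingers": 150},
    {"wx": 0, "wy": 0, "wz": 0, "dx": 0, "dy": 0, "dz": 0, "fingers": 150}
  ],
  "newtons": 50
}}

```text
t: 4.5
tool_pos: [0.492, -0.3344, 0.0098]
orientation: [-3.138, 0.135, -0.0]
force: [-0.1, -0.8, -1.7]
opening: 0.0595
```

```bash
python3 -c "
from h import *
st()"
```

```text
t 4.50 tcp [ 0.492  -0.3344  0.0098] jaw yaw -1.657 z [ 1.e-04  2.e-04 -1.e+00] q [-0.683  0.311  1.681  0.     1.15   0.973] F [-0.06 -0.8  -1.72] M [-0.045  0.099  0.023] op 0.0595
```

Request:
{"name": "send_rows", "arguments": {
  "series": [
    {"wx": 0, "wy": 0, "wz": 0, "dx": 0, "dy": 0, "dz": 0.4, "fingers": 150},
    {"wx": 0, "wy": 0, "wz": 0, "dx": 0, "dy": 0, "dz": 0.6, "fingers": 150},
    {"wx": 0, "wy": 0, "wz": 0, "dx": 0, "dy": 0, "dz": 1, "fingers": 150},
    {"wx": 0, "wy": 0, "wz": 0, "dx": 0, "dy": 0, "dz": 1.5, "fingers": 150},
    {"wx": 0, "wy": 0, "wz": 0, "dx": 0, "dy": 0, "dz": 2, "fingers": 150},
    {"wx": 0, "wy": 0, "wz": 0, "dx": 0, "dy": 0, "dz": 1.5, "fingers": 150},
    {"wx": 0, "wy": 0, "wz": 0, "dx": 0, "dy": 0, "dz": 0, "fingers": 150}
  ]
}}

```text
t: 5.08
tool_pos: [0.4894, -0.3325, 0.0833]
orientation: [-3.135, 0.135, 0.007]
force: [-0.1, -0.3, -1.1]
opening: 0.0595
```

```bash
python3 -c "
from h import *
st()
s=robot.read_camera('side')[:,:,::-1].copy()
crop(s,220,170,350,325,3.8,'pics/k.png')"
```

```text
t 5.08 tcp [ 0.4894 -0.3325  0.0833] jaw yaw -1.657 z [-0.0046  0.004  -1.    ] q [-0.683  0.217  1.645  0.     1.286  0.973] F [-0.13 -0.33 -1.08] M [-0.061  0.13   0.023] op 0.0595
```

View pics/k.png

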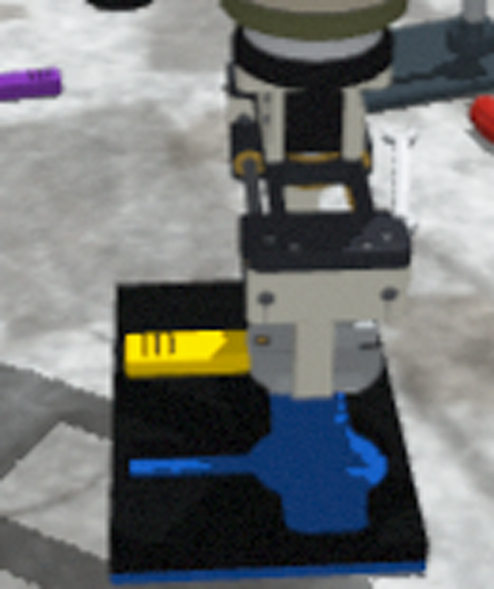

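Request:
{"name": "send_rows", "arguments": {
  "series": [
    {"wx": 0, "wy": 0, "wz": 0.06, "dx": -0.1, "dy": 1.2, "dz": 0.2, "fingers": 150},
    {"wx": 0, "wy": 0, "wz": 0.115, "dx": -0.2, "dy": 2.4, "dz": 0.2, "fingers": 150},
    {"wx": 0, "wy": 0, "wz": 0.115, "dx": -0.2, "dy": 2.4, "dz": 0.2, "fingers": 150},
    {"wx": 0, "wy": 0, "wz": 0.115, "dx": -0.2, "dy": 2.4, "dz": 0, "fingers": 150},
    {"wx": 0, "wy": 0, "wz": 0.115, "dx": -0.2, "dy": 2.4, "dz": 0, "fingers": 150},
    {"wx": 0, "wy": 0, "wz": 0.115, "dx": -0.2, "dy": 2.4, "dz": 0, "fingers": 150},
    {"wx": 0, "wy": 0, "wz": 0.115, "dx": -0.2, "dy": 2.4, "dz": 0, "fingers": 150},
    {"wx": 0, "wy": 0, "wz": 0.115, "dx": -0.2, "dy": 2.4, "dz": 0, "fingers": 150},
    {"wx": 0, "wy": 0, "wz": 0.115, "dx": -0.2, "dy": 2.4, "dz": 0, "fingers": 150},
    {"wx": 0, "wy": 0, "wz": 0.115, "dx": -0.2, "dy": 2.4, "dz": 0, "fingers": 150},
    {"wx": 0, "wy": 0, "wz": 0.115, "dx": -0.2, "dy": 2.4, "dz": 0, "fingers": 150},
    {"wx": 0, "wy": 0, "wz": 0.115, "dx": -0.2, "dy": 2.4, "dz": 0, "fingers": 150},
    {"wx": 0, "wy": 0, "wz": 0.115, "dx": -0.2, "dy": 2.4, "dz": 0, "fingers": 150},
    {"wx": 0, "wy": 0, "wz": 0.115, "dx": -0.2, "dy": 2.4, "dz": 0, "fingers": 150},
    {"wx": 0, "wy": 0, "wz": 0.115, "dx": -0.2, "dy": 2.4, "dz": 0, "fingers": 150},
    {"wx": 0, "wy": 0, "wz": 0.06, "dx": -0.1, "dy": 1.5, "dz": 0, "fingers": 150},
    {"wx": 0, "wy": 0, "wz": 0, "dx": 0, "dy": 0, "dz": 0, "fingers": 150}
  ]
}}

```text
t: 6.55
tool_pos: [0.4447, 0.0494, 0.0743]
orientation: [-2.035, -2.381, 0.028]
force: [-0.2, 0.8, -2.9]
opening: 0.0594
```

```bash
python3 -c "
from h import *
st()"
```

```text
t 6.55 tcp [0.4447 0.0494 0.0743] jaw yaw 0.156 z [-0.0192 -0.0072 -0.9998] q [ 2.000e-03 -1.480e-01  2.036e+00 -7.000e-03  1.272e+00 -1.520e-01] F [-0.16  0.81 -2.88] M [-0.069  0.057 -0.023] op 0.0594
```

Request:
{"name": "send_rows", "arguments": {
  "series": [
    {"wx": 0.007, "wy": -0.019, "wz": -0.025, "dx": 1.6, "dy": -2.5, "dz": -1, "fingers": 150},
    {"wx": 0, "wy": 0, "wz": 0, "dx": 0, "dy": 0, "dz": -1.5, "fingers": 150},
    {"wx": 0, "wy": 0, "wz": 0, "dx": 0, "dy": 0, "dz": -1, "fingers": 150},
    {"wx": 0, "wy": 0, "wz": 0, "dx": 0, "dy": 0, "dz": 0, "fingers": 150},
    {"wx": 0, "wy": 0, "wz": 0, "dx": 0, "dy": 0, "dz": 0, "fingers": 150}
  ]
}}

```text
t: 6.97
tool_pos: [0.4591, 0.0243, 0.0357]
orientation: [-2.071, -2.359, 0.003]
force: [0.6, -0.4, -2.4]
opening: 0.0589
```

```bash
python3 -c "
from h import *
st()
s=robot.read_camera('side')[:,:,::-1].copy()
crop(s,190,110,350,250,4,'pics/l.png')"
```

```text
t 6.97 tcp [0.4591 0.0243 0.0357] jaw yaw 0.130 z [-2.9e-03  3.0e-04 -1.0e+00] q [-0.059 -0.074  2.046  0.     1.172 -0.189] F [ 0.58 -0.36 -2.38] M [-0.081  0.087 -0.015] op 0.0589
```

View pics/l.png

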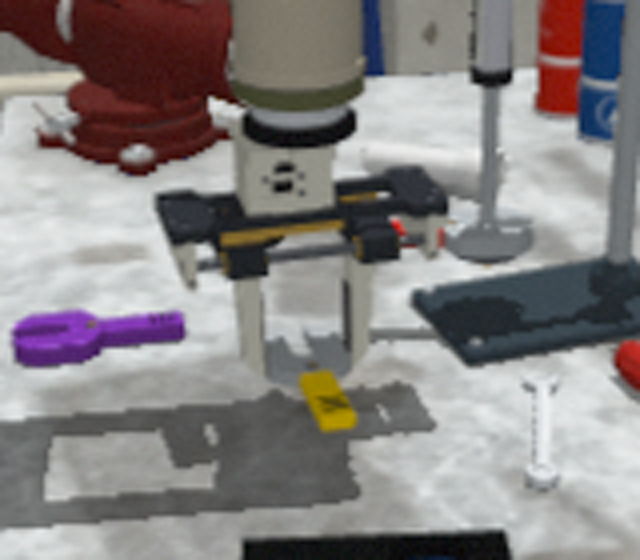

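Request:
{"name": "send_rows", "arguments": {
  "series": [
    {"wx": 0, "wy": -0.003, "wz": 0, "dx": 0, "dy": 0, "dz": -0.7, "fingers": 150},
    {"wx": 0, "wy": 0, "wz": 0, "dx": 0, "dy": 0, "dz": -0.8, "fingers": 150},
    {"wx": 0, "wy": 0, "wz": 0, "dx": 0, "dy": 0, "dz": -0.8, "fingers": 150},
    {"wx": 0, "wy": 0, "wz": 0, "dx": 0, "dy": 0, "dz": -0.4, "fingers": 150},
    {"wx": 0, "wy": 0, "wz": 0, "dx": 0, "dy": 0, "dz": 0, "fingers": 150}
  ]
}}

```text
t: 7.43
tool_pos: [0.4599, 0.0244, 0.0077]
orientation: [2.072, 2.359, 0.003]
force: [0.1, 0.1, -3.2]
opening: 0.0592
```

```bash
python3 -c "
from h import *
st()"
```

```text
t 7.43 tcp [0.4599 0.0244 0.0077] jaw yaw 0.129 z [ 2.9e-03  2.0e-04 -1.0e+00] q [-0.059 -0.031  2.063  0.     1.106 -0.188] F [ 0.1   0.13 -3.22] M [-0.036  0.052  0.027] op 0.0592
```

Request:
{"name": "send_rows", "arguments": {
  "series": [
    {"wx": 0, "wy": 0.003, "wz": 0, "dx": 0, "dy": 0, "dz": -0.3, "fingers": 150},
    {"wx": 0, "wy": 0, "wz": 0, "dx": 0, "dy": 0, "dz": -0.2, "fingers": 150},
    {"wx": 0, "wy": 0, "wz": 0, "dx": 0, "dy": 0, "dz": 0, "fingers": 150},
    {"wx": 0, "wy": 0, "wz": 0, "dx": 0, "dy": 0, "dz": 0, "fingers": 150}
  ]
}}

```text
t: 7.77
tool_pos: [0.4597, 0.0246, 0.0019]
orientation: [-2.072, -2.36, 0.001]
force: [-1.4, 0.3, -3.9]
opening: 0.0594
```

```bash
python3 -c "
from h import *
st()"
```

```text
t 7.77 tcp [0.4597 0.0246 0.0019] jaw yaw 0.130 z [-1.2e-03  2.0e-04 -1.0e+00] q [-0.058 -0.016  2.062  0.     1.097 -0.188] F [-1.42  0.31 -3.86] M [-0.087  0.073 -0.018] op 0.0594
```

Request:
{"name": "send_rows", "arguments": {
  "series": [
    {"wx": 0, "wy": 0, "wz": 0, "dx": 0, "dy": 0, "dz": -0.06, "fingers": 150},
    {"wx": 0, "wy": 0, "wz": 0, "dx": 0, "dy": 0, "dz": 0, "fingers": 150}
  ]
}}

```text
t: 7.93
tool_pos: [0.4601, 0.0246, 0.0021]
orientation: [-2.072, -2.36, 0.001]
force: [0.4, -0.0, -2.7]
opening: 0.0591
```

```bash
python3 -c "
from h import *
st()"
```

```text
t 7.93 tcp [0.4601 0.0246 0.0021] jaw yaw 0.130 z [-1.e-03  2.e-04 -1.e+00] q [-0.058 -0.016  2.061  0.     1.097 -0.188] F [ 0.43 -0.01 -2.7 ] M [-0.077  0.025 -0.019] op 0.0591
```

Request:
{"name": "send_rows", "arguments": {
  "series": [
    {"wx": 0, "wy": 0, "wz": 0, "dx": 0, "dy": 0, "dz": -0.1, "fingers": 150},
    {"wx": 0, "wy": 0, "wz": 0, "dx": 0, "dy": 0, "dz": 0, "fingers": 150},
    {"wx": 0, "wy": 0, "wz": 0, "dx": 0, "dy": 0, "dz": 0, "fingers": 150}
  ]
}}

```text
t: 8.18
tool_pos: [0.4611, 0.0246, 0.0022]
orientation: [2.072, 2.36, 0.001]
force: [0.3, -0.1, -2.7]
opening: 0.0595
```

```bash
python3 -c "
from h import *
st()"
```

```text
t 8.18 tcp [0.4611 0.0246 0.0022] jaw yaw 0.130 z [ 0.001 -0.    -1.   ] q [-0.058 -0.015  2.06   0.     1.096 -0.188] F [ 0.31 -0.09 -2.66] M [-0.089  0.079 -0.011] op 0.0595
```

Request:
{"name": "send_rows", "arguments": {
  "series": [
    {"wx": 0, "wy": 0, "wz": 0, "dx": -0.05, "dy": 0, "dz": -0.15, "fingers": 150},
    {"wx": 0, "wy": 0, "wz": 0, "dx": 0, "dy": 0, "dz": -0.1, "fingers": 150}
  ]
}}

```text
t: 8.35
tool_pos: [0.4612, 0.0245, 0.0017]
orientation: [2.072, 2.36, 0.001]
force: [-9.4, 0.7, 17.4]
opening: 0.059
```

```bash
python3 -c "
from h import *
st()"
```

```text
t 8.35 tcp [0.4612 0.0245 0.0017] jaw yaw 0.130 z [ 1.3e-03 -1.0e-04 -1.0e+00] q [-0.058 -0.014  2.061 -0.     1.094 -0.188] F [-9.36  0.71 17.43] M [-0.045  2.322  0.032] op 0.0590
```

Request:
{"name": "send_rows", "arguments": {
  "series": [
    {"wx": 0, "wy": 0, "wz": 0, "dx": 0, "dy": 0, "dz": 0.03, "fingers": 150},
    {"wx": 0, "wy": 0, "wz": 0, "dx": 0, "dy": 0, "dz": 0, "fingers": 50},
    {"wx": 0, "wy": 0, "wz": 0, "dx": 0, "dy": 0, "dz": 0, "fingers": 50},
    {"wx": 0, "wy": 0, "wz": 0, "dx": 0, "dy": 0, "dz": 0, "fingers": 50},
    {"wx": 0, "wy": 0, "wz": 0, "dx": 0, "dy": 0, "dz": 1, "fingers": 50},
    {"wx": 0, "wy": 0, "wz": 0, "dx": 0, "dy": 0, "dz": 3, "fingers": 50},
    {"wx": 0, "wy": 0, "wz": 0, "dx": 0, "dy": 0, "dz": 4, "fingers": 50},
    {"wx": 0, "wy": 0, "wz": 0, "dx": 0, "dy": 0, "dz": 3, "fingers": 50}
  ]
}}

```text
t: 9.02
tool_pos: [0.455, 0.0248, 0.11]
orientation: [-2.067, -2.354, 0.011]
force: [0.7, -0.5, 1.0]
opening: 0.0749
```

```bash
python3 -c "
from h import *
st()
s=robot.read_camera('side')[:,:,::-1].copy()
crop(s,190,110,350,250,4,'pics/m.png')
s=robot.read_camera('top')[:,:,::-1].copy()
crop(s,150,130,310,270,4,'pics/m2.png')"
```

```text
t 9.02 tcp [0.455  0.0248 0.11  ] jaw yaw 0.130 z [-1.140e-02  6.000e-04 -9.999e-01] q [-0.058 -0.176  1.992 -0.     1.337 -0.188] F [ 0.68 -0.53  1.01] M [-0.131  0.003 -0.024] op 0.0749
```

View pics/m.png

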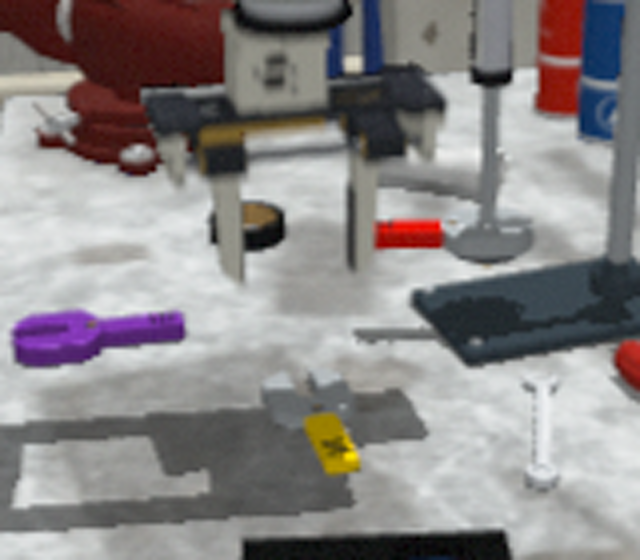

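View pics/m2.png

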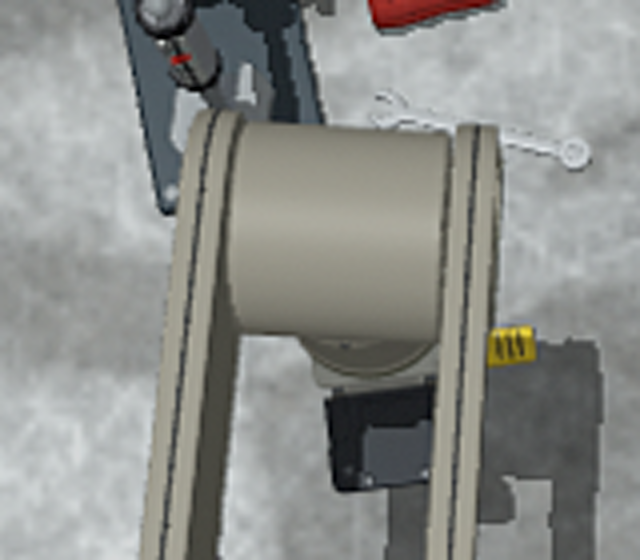

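```bash
python3 -c "
from h import *
print(W('top',np.array([(536,328),(536,362)])/4+[150,130]-.4,.012))"
```

```text
[[ 0.48420526 -0.06722056  0.012     ]
 [ 0.46148251 -0.06714669  0.012     ]]
```

Request:
{"name": "send_rows", "arguments": {
  "series": [
    {"wx": 0, "wy": -0.01, "wz": 0, "dx": 0.5, "dy": -2, "dz": 0, "fingers": 125},
    {"wx": 0, "wy": 0, "wz": 0, "dx": 0.5, "dy": -2.4, "dz": 0, "fingers": 125},
    {"wx": 0, "wy": 0, "wz": 0, "dx": 0.4, "dy": -2, "dz": 0, "fingers": 125},
    {"wx": 0, "wy": 0, "wz": 0, "dx": 0, "dy": -0.5, "dz": -1, "fingers": 125},
    {"wx": 0, "wy": 0, "wz": 0, "dx": 0, "dy": 0, "dz": -2, "fingers": 125},
    {"wx": 0, "wy": 0, "wz": 0, "dx": 0, "dy": 0, "dz": -2, "fingers": 125},
    {"wx": 0, "wy": 0, "wz": 0, "dx": 0, "dy": 0, "dz": -1, "fingers": 125},
    {"wx": 0, "wy": 0, "wz": 0, "dx": 0, "dy": 0, "dz": 0, "fingers": 125}
  ]
}}

```text
t: 9.78
tool_pos: [0.4755, -0.0464, 0.055]
orientation: [2.063, 2.35, 0.018]
force: [0.2, 0.3, -0.4]
opening: 0.0474
```

```bash
python3 -c "
from h import *
st()"
```

```text
t 9.78 tcp [ 0.4755 -0.0464  0.055 ] jaw yaw 0.130 z [ 1.830e-02 -5.000e-04 -9.998e-01] q [-0.207 -0.075  2.008  0.004  1.19  -0.339] F [ 0.2   0.26 -0.39] M [-0.041  0.131 -0.019] op 0.0474
```

Request:
{"name": "send_rows", "arguments": {
  "series": [
    {"wx": 0, "wy": 0.018, "wz": 0, "dx": -0.5, "dy": -0.1, "dz": -1, "fingers": 125},
    {"wx": 0, "wy": 0, "wz": 0, "dx": 0, "dy": 0, "dz": -1.5, "fingers": 125},
    {"wx": 0, "wy": 0, "wz": 0, "dx": 0, "dy": 0, "dz": -1, "fingers": 125},
    {"wx": 0, "wy": 0, "wz": 0, "dx": 0, "dy": 0, "dz": -0.5, "fingers": 125},
    {"wx": 0, "wy": 0, "wz": 0, "dx": 0, "dy": 0, "dz": 0, "fingers": 125}
  ]
}}

```text
t: 10.2
tool_pos: [0.469, -0.046, 0.0126]
orientation: [-2.068, -2.36, 0.004]
force: [0.1, 0.1, 0.6]
opening: 0.0474
```

```bash
python3 -c "
from h import *
st()"
```

```text
t 10.20 tcp [ 0.469  -0.046   0.0126] jaw yaw 0.132 z [-0.0043  0.     -1.    ] q [-2.060e-01 -2.000e-03  2.025e+00 -1.000e-03  1.123e+00 -3.370e-01] F [0.07 0.13 0.61] M [-0.025  0.064  0.038] op 0.0474
```

Request:
{"name": "send_rows", "arguments": {
  "series": [
    {"wx": 0, "wy": -0.004, "wz": 0, "dx": 0.15, "dy": -0.1, "dz": -0.6, "fingers": 125},
    {"wx": 0, "wy": 0, "wz": 0, "dx": 0, "dy": 0, "dz": -0.4, "fingers": 125},
    {"wx": 0, "wy": 0, "wz": 0, "dx": 0, "dy": 0, "dz": -0.1, "fingers": 125},
    {"wx": 0, "wy": 0, "wz": 0, "dx": 0, "dy": 0, "dz": 0, "fingers": 125}
  ]
}}

```text
t: 10.53
tool_pos: [0.4717, -0.0471, 0.0019]
orientation: [2.069, 2.362, 0.001]
force: [0.2, -0.3, -0.5]
opening: 0.0473
```

```bash
python3 -c "
from h import *
st()"
```

```text
t 10.53 tcp [ 0.4717 -0.0471  0.0019] jaw yaw 0.132 z [ 1.6e-03 -3.0e-04 -1.0e+00] q [-0.208  0.018  2.028  0.     1.094 -0.34 ] F [ 0.21 -0.33 -0.49] M [-0.061  0.059 -0.042] op 0.0473
```

Request:
{"name": "send_rows", "arguments": {
  "series": [
    {"wx": 0, "wy": 0, "wz": 0, "dx": -0.1, "dy": 0, "dz": 0, "fingers": 125},
    {"wx": 0, "wy": 0, "wz": 0, "dx": 0, "dy": 0, "dz": 0, "fingers": 240},
    {"wx": 0, "wy": 0, "wz": 0, "dx": 0, "dy": 0, "dz": 0, "fingers": 240},
    {"wx": 0, "wy": 0, "wz": 0, "dx": 0, "dy": 0, "dz": 0, "fingers": 240},
    {"wx": 0, "wy": 0, "wz": 0, "dx": 0, "dy": 0, "dz": 0, "fingers": 240},
    {"wx": 0, "wy": 0, "wz": 0, "dx": 0, "dy": 0, "dz": 0, "fingers": 240}
  ],
  "newtons": 60
}}

```text
t: 11.03
tool_pos: [0.4718, -0.0474, 0.0035]
orientation: [2.068, 2.36, 0.003]
force: [-0.6, -0.1, -1.2]
opening: 0.0235
```

```bash
python3 -c "
from h import *
st()"
```

```text
t 11.03 tcp [ 0.4718 -0.0474  0.0035] jaw yaw 0.132 z [ 3.9e-03 -9.0e-04 -1.0e+00] q [-0.208  0.013  2.029 -0.     1.095 -0.34 ] F [-0.56 -0.15 -1.21] M [-0.057  0.062  0.021] op 0.0235
```

Request:
{"name": "send_rows", "arguments": {
  "series": [
    {"wx": 0, "wy": 0, "wz": 0, "dx": 0, "dy": 0, "dz": 0.4, "fingers": 240},
    {"wx": 0, "wy": 0, "wz": 0, "dx": 0, "dy": 0, "dz": 0.6, "fingers": 240},
    {"wx": 0, "wy": 0, "wz": 0, "dx": 0, "dy": 0, "dz": 1, "fingers": 240},
    {"wx": 0, "wy": 0, "wz": 0, "dx": 0, "dy": 0, "dz": 1.5, "fingers": 240},
    {"wx": 0, "wy": 0, "wz": 0, "dx": 0, "dy": 0, "dz": 2, "fingers": 240},
    {"wx": 0, "wy": 0, "wz": 0, "dx": 0, "dy": 0, "dz": 2, "fingers": 240},
    {"wx": 0, "wy": 0, "wz": 0, "dx": 0, "dy": 0, "dz": 2, "fingers": 240},
    {"wx": 0, "wy": 0, "wz": 0, "dx": 0, "dy": 0, "dz": 1, "fingers": 240},
    {"wx": 0, "wy": 0, "wz": 0, "dx": 0, "dy": 0, "dz": 0, "fingers": 240}
  ]
}}

```text
t: 11.78
tool_pos: [0.468, -0.0469, 0.1154]
orientation: [-2.07, -2.363, 0.002]
force: [-0.4, 0.4, -2.9]
opening: 0.0234
```

```bash
python3 -c "
from h import *
S,R,jw=st()
s=robot.read_camera('side')[:,:,::-1].copy()
p=S['tool_pos'];yaw=jw+np.pi/2
x=p[0]+.0777*np.cos(yaw);y=p[1]+.0777*np.sin(yaw);print(x,y)
o=outline()
ov(s,'side',(190,80,350,230),4,[(place(o,x,y,yaw,p[2]-.0035+.012),(0,255,0)),(place(o,x,y,yaw,p[2]-.0035),(255,255,0))],'pics/n.png')"
```

```text
t 11.78 tcp [ 0.468  -0.0469  0.1154] jaw yaw 0.132 z [-9.e-04 -6.e-04 -1.e+00] q [-2.080e-01 -1.510e-01  1.959e+00 -1.000e-03  1.334e+00 -3.400e-01] F [-0.37  0.36 -2.94] M [-0.329  0.013 -0.025] op 0.0234
0.45780161472546554 0.030135547220384223
```

View pics/n.png

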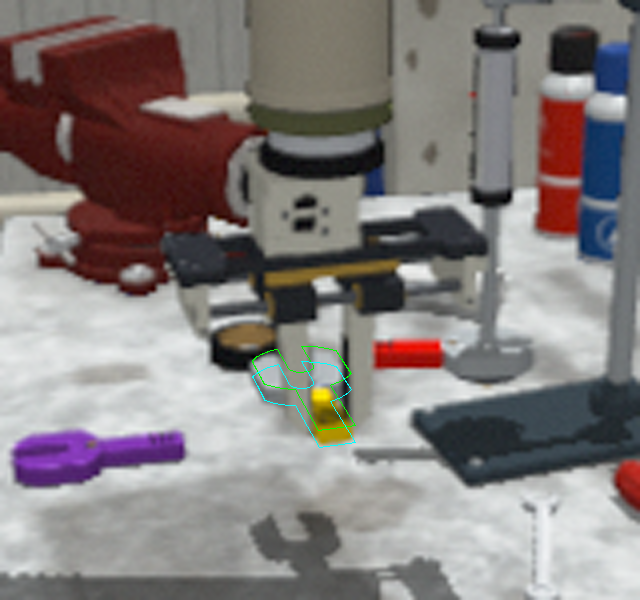

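```bash
python3 -c "
from h import *
S,R,jw=st()
s=robot.read_camera('side')[:,:,::-1].copy()
p=S['tool_pos'];yaw=jw+np.pi/2
x=p[0]+.0777*np.cos(yaw);y=p[1]+.0777*np.sin(yaw)
o=outline()
bx=(245,155,290,200)
crop(s,*bx,9,'pics/o1.png')
ov(s,'side',bx,9,[(place(o,x,y,yaw,p[2]-.0035+.012),(0,255,0)),(place(o,x,y,yaw,p[2]-.0035),(255,255,0))],'pics/o2.png')
cv2.imwrite('pics/o.png',np.hstack([cv2.imread('pics/o%d.png'%i) for i in (1,2)])[:,:800])"
```

```text
t 11.83 tcp [ 0.4679 -0.0469  0.1145] jaw yaw 0.132 z [-1.2e-03 -6.0e-04 -1.0e+00] q [-2.080e-01 -1.500e-01  1.960e+00 -1.000e-03  1.332e+00 -3.400e-01] F [ 0.9  -0.23 -3.94] M [-0.295  0.03   0.068] op 0.0233
```

View pics/o.png

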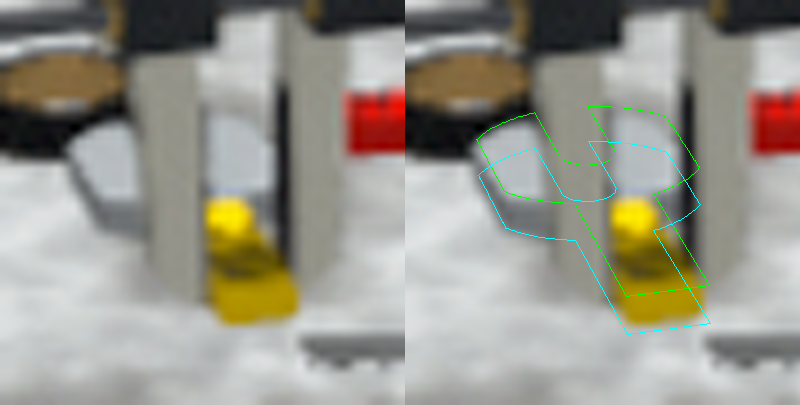

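```bash
cat >> h.py <<'E'
def wpts(x,y,z,yaw,pitch,L):
    # pitch>0: slot end down
    R=Ro.from_euler('ZY',[yaw,pitch]).as_matrix()
    return np.array(L)@R.T+[x,y,z]
E
python3 - <<'E'
from h import *
from scipy.optimize import least_squares
S,R,jw=st(False);p=S['tool_pos'];yaw=jw+np.pi/2
x=p[0]+.0777*np.cos(yaw);y=p[1]+.0777*np.sin(yaw);z=p[2]-.0035
c=.02
L=[(-.098,.012,.012),(-.098,-.012,.012),(-.098,.012,0),(-.098,-.012,0),(.0199,.03,.012),(-.0199,.03,.012),(.0199,.03,0)]
px=np.array([(218,287),(298,271),(222,323),(297,313),(68,150),(102,203),(75,178)])/9+[245,155]-.5
f=lambda v:np.r_[(P('side',wpts(x+v[0],y+v[1],z+v[2],yaw+v[3],v[4],L))+[-.45,1]-px).ravel(),np.array(v[:3])/.003,v[3]/.02]
r=least_squares(f,np.zeros(5));print(r.x,r.fun.round(2),2*r.cost)
v=r.x
s=cv2.imread('pics/o1.png')
E
```

```text
[ 0.00147776  0.00071163  0.0013995  -0.00295872  0.05726617] [-0.06 -0.23  0.29  0.38 -0.34  0.16  0.52  0.08  0.17  0.02 -0.63 -0.86
 -0.37  0.97  0.49  0.24  0.47 -0.15] 3.4839601706397887
```

```bash
python3 -c "
from h import *
for n in('side','top'):
  s=robot.read_camera(n)[:,:,::-1].copy();cv2.imwrite('pics/p_%s.png'%n,s)
S,R,j=st()
for h in (0,.084,.1,.2,.25,.3,.35,.4): print(h,P('side',S['tool_pos']-R[:,2]*h)[0].round(1),P('top',S['tool_pos']-R[:,2]*h)[0].round(1))
"
```

```text
t 11.98 tcp [ 0.4657 -0.0464  0.1111] jaw yaw 0.132 z [-7.e-03  6.e-04 -1.e+00] q [-2.080e-01 -1.460e-01  1.964e+00 -1.000e-03  1.331e+00 -3.400e-01] F [ 0.63 -0.56 -3.73] M [-0.284  0.053  0.014] op 0.0233
0 [271.  187.6] [276.  213.7]
0.084 [270.5 157.1] [276.3 208.7]
0.1 [270.4 151. ] [276.4 207.7]
0.2 [269.9 110.6] [276.8 200.6]
0.25 [269.6  88.7] [277.  196.5]
0.3 [269.2  65.6] [277.2 192.1]
0.35 [268.9  41.2] [277.5 187.1]
0.4 [268.5  15.3] [277.8 181.6]
```

View pics/p_side.png

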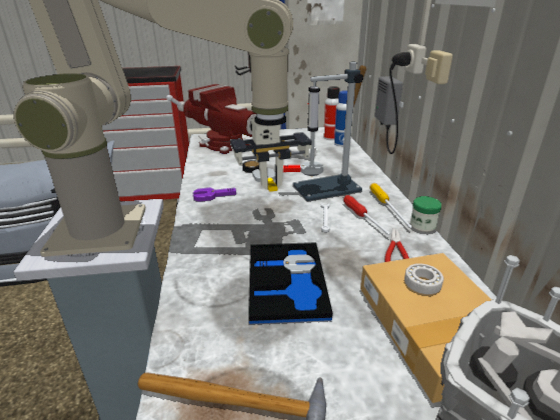

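View pics/p_top.png

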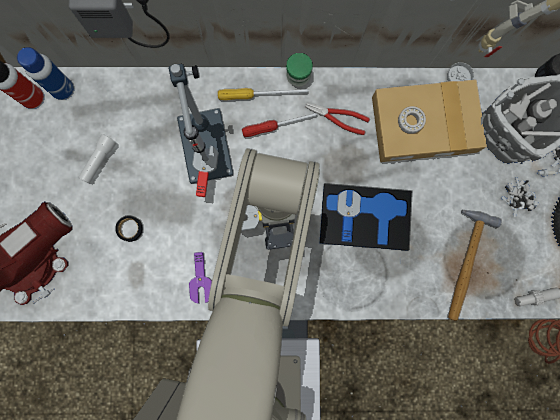

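Request:
{"name": "send_rows", "arguments": {
  "series": [
    {"wx": 0.014, "wy": -0.005, "wz": 0, "dx": 1, "dy": 0, "dz": 0.2, "fingers": 240},
    {"wx": 0.014, "wy": 0, "wz": 0, "dx": 2, "dy": 0, "dz": 0.2, "fingers": 240},
    {"wx": 0.014, "wy": 0, "wz": 0, "dx": 2, "dy": 0.3, "dz": 0.2, "fingers": 240},
    {"wx": 0.014, "wy": 0, "wz": 0, "dx": 2, "dy": 0.5, "dz": 0, "fingers": 240},
    {"wx": 0, "wy": 0, "wz": 0, "dx": 2, "dy": 0.5, "dz": 0, "fingers": 240},
    {"wx": 0, "wy": 0, "wz": 0, "dx": 2, "dy": 0.5, "dz": 0, "fingers": 240},
    {"wx": 0, "wy": 0, "wz": 0, "dx": 2, "dy": 0.5, "dz": 0, "fingers": 240},
    {"wx": 0, "wy": 0, "wz": 0, "dx": 1.5, "dy": 0.5, "dz": 0, "fingers": 240},
    {"wx": 0, "wy": 0, "wz": 0, "dx": 0.5, "dy": 0, "dz": 0, "fingers": 240},
    {"wx": 0, "wy": 0, "wz": 0, "dx": 0, "dy": 0, "dz": 0, "fingers": 240}
  ]
}}

```text
t: 12.82
tool_pos: [0.6188, -0.0167, 0.1009]
orientation: [-2.031, -2.315, -0.059]
force: [-0.0, 0.9, -3.1]
opening: 0.0232
```

```bash
python3 -c "
from h import *
st()"
```

```text
t 12.82 tcp [ 0.6188 -0.0167  0.1009] jaw yaw 0.131 z [-0.0208  0.0694 -0.9974] q [-0.15   0.287  1.531  0.067  1.356 -0.296] F [-0.02  0.92 -3.14] M [-0.368  0.017 -0.051] op 0.0232
```

Request:
{"name": "send_rows", "arguments": {
  "series": [
    {"wx": -0.013, "wy": -0.013, "wz": 0, "dx": 1.1, "dy": 0.6, "dz": 1.2, "fingers": 240},
    {"wx": 0, "wy": 0, "wz": 0, "dx": 0, "dy": 0, "dz": 0, "fingers": 240},
    {"wx": 0, "wy": 0, "wz": 0, "dx": 0, "dy": 0, "dz": 0, "fingers": 240}
  ]
}}

```text
t: 13.07
tool_pos: [0.6269, -0.0115, 0.1083]
orientation: [-2.039, -2.324, -0.051]
force: [-1.2, -0.4, -3.1]
opening: 0.0233
```

```bash
python3 -c "
from h import *
S,R,jw=st()
yaw=jw+np.pi/2;p=S['tool_pos']
x=p[0]+.0777*np.cos(yaw);y=p[1]+.0777*np.sin(yaw);z=p[2]-.0035;print(x,y,z)
s=robot.read_camera('side')[:,:,::-1].copy();t=robot.read_camera('top')[:,:,::-1].copy()
cv2.imwrite('pics/q_s.png',s);cv2.imwrite('pics/q_t.png',t)
crop(s,270,90,370,190,6,'pics/q1.png');crop(t,170,90,270,190,6,'pics/q2.png')
st()"
```

```text
t 13.07 tcp [ 0.6269 -0.0115  0.1083] jaw yaw 0.131 z [-0.0155  0.0575 -0.9982] q [-0.133  0.294  1.508  0.056  1.364 -0.276] F [-1.18 -0.35 -3.13] M [-0.335  0.027 -0.019] op 0.0233
0.616777875332628 0.06557737219239758 0.10479733428144156
t 13.17 tcp [ 0.6273 -0.0115  0.109 ] jaw yaw 0.130 z [-0.0142  0.0576 -0.9982] q [-0.133  0.293  1.507  0.056  1.364 -0.276] F [ 0.02  0.36 -2.73] M [-0.346  0.033 -0.056] op 0.0233
```

View pics/q1.png

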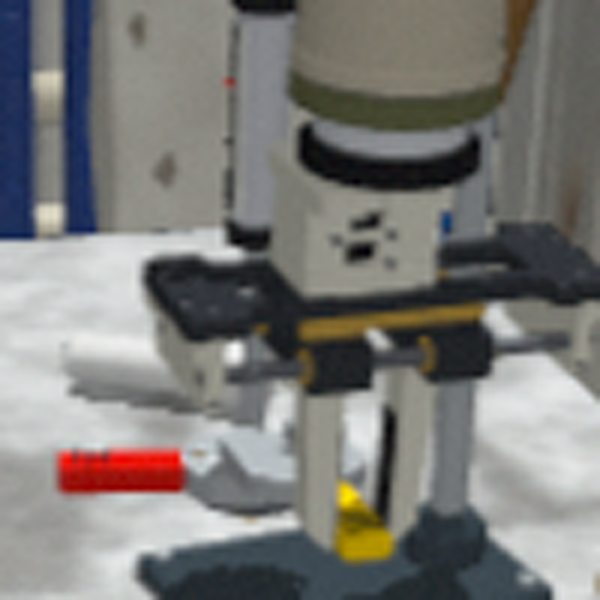

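View pics/q2.png

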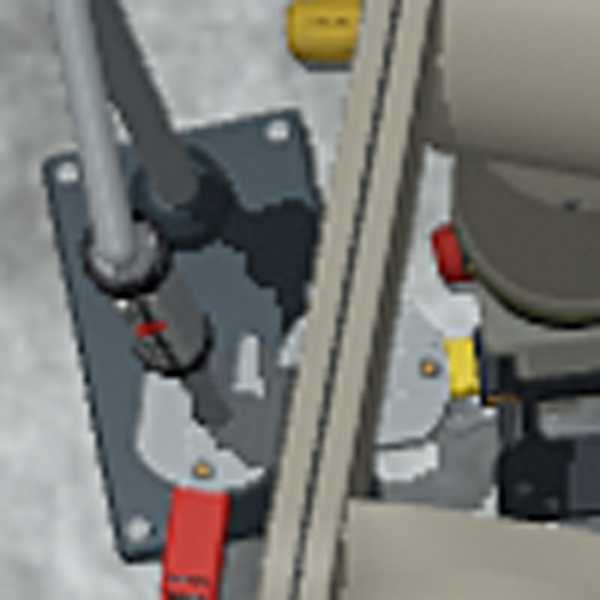

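```bash
python3 -c "
from h import *
S,R,jw=st()
yaw=jw+np.pi/2;p=S['tool_pos']
x=p[0]+.0777*np.cos(yaw);y=p[1]+.0777*np.sin(yaw);z=p[2]-.0035
t=cv2.imread('pics/q_t.png');s=cv2.imread('pics/q_s.png')
o=outline();a=np.linspace(0,6.28,40);ci=np.c_[np.cos(a),np.sin(a)]
I=[(place(o,x,y,yaw,z+.012),(0,255,0)),(place(o,x,y,yaw,z),(255,255,0)),(place(ci*.006,.6115,.1335,0,.088),(255,0,255)),(place(ci*.0155,.6115,.1335,0,.2),(0,0,255)),(place(o,.6118,.1338,-.094,.088),(0,128,255))]
ov(t,'top',(180,100,270,190),8,I,'pics/r1.png')
ov(s,'side',(280,120,350,195),8,I,'pics/r2.png')
"
```

```text
t 13.17 tcp [ 0.6273 -0.0115  0.109 ] jaw yaw 0.130 z [-0.0142  0.0576 -0.9982] q [-0.133  0.293  1.507  0.056  1.364 -0.276] F [ 0.02  0.36 -2.73] M [-0.346  0.033 -0.056] op 0.0233
```

View pics/r1.png

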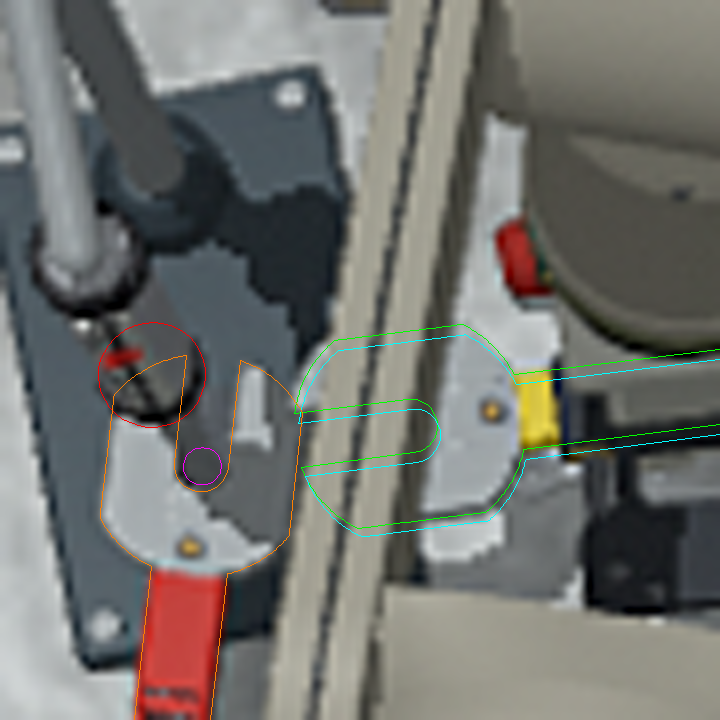

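View pics/r2.png

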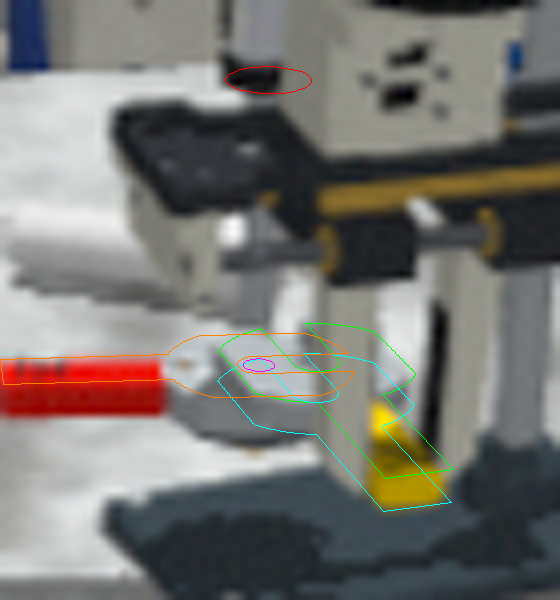

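```bash
python3 -c "
from h import *
t=cv2.imread('pics/top0.png')
bx=(185,125,225,175)
crop(t,*bx,12,'pics/s1.png')
a=np.linspace(0,6.28,40);ci=np.c_[np.cos(a),np.sin(a)]
I=[(place(ci*.006,.6115,.1335,0,z),(255,0,255)) for z in (.088,.2)]+[(place(ci*.0155,.6115,.1335,0,.2),(0,0,255))]
ov(t,'top',bx,12,I,'pics/s2.png')
s=cv2.imread('pics/side0.png')
bx2=(298,120,328,183)
I=[(place(ci*.006,.6115,.1335,0,z),(255,0,255)) for z in (.088,.2)]+[(place(ci*.0155,.6115,.1335,0,.2),(0,0,255))]
ov(s,'side',bx2,9.5238,I,'pics/s3.png')
A=[cv2.imread('pics/s%d.png'%i) for i in (1,2,3)]
A=[cv2.resize(x,(int(x.shape[1]*600/x.shape[0]),600)) for x in A]
b=np.hstack(A);print(b.shape);cv2.imwrite('pics/s.png',cv2.resize(b,None,fx=.64,fy=.64))
"
```

```text
(600, 1246, 3)
```

View pics/s.png

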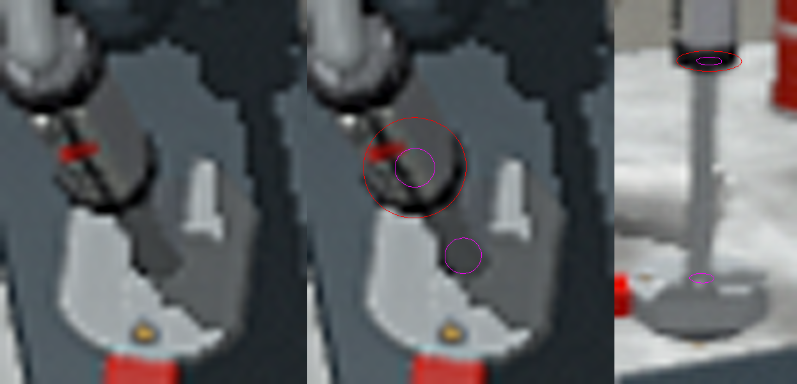

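```bash
python3 -c "
from h import *
s=cv2.imread('pics/q_s.png')
crop(s,290,150,345,190,14,'pics/u.png')
"
```

```text
(no output)
```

View pics/u.png

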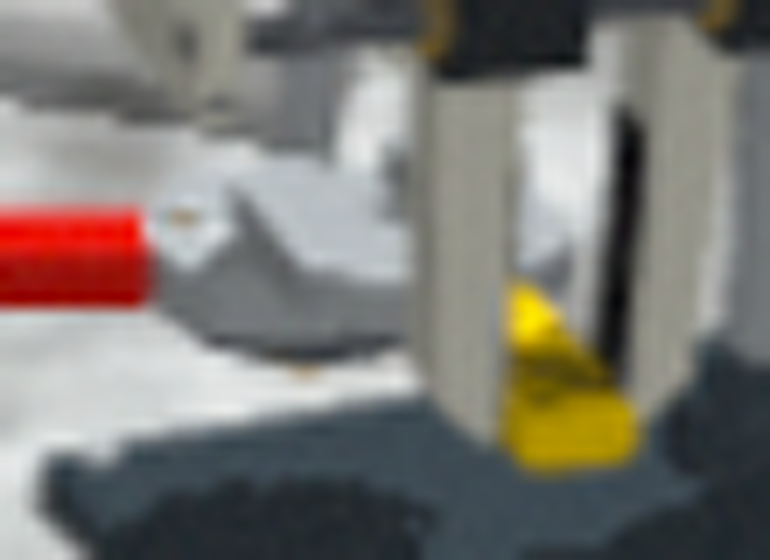

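```bash
cat > fit.py <<'E'
from h import *
from scipy.optimize import least_squares
def fit(L,px,p,yaw):
    x=p[0]+.0777*np.cos(yaw);y=p[1]+.0777*np.sin(yaw);z=p[2]-.0035
    f=lambda v:np.r_[(P('side',wpts(x+v[0],y+v[1],z+v[2],yaw+v[3],v[4],L))+[-.45,1]-px).ravel(),np.array(v[:2])/.0015,v[2]/.003,v[3]/.02]
    r=least_squares(f,np.zeros(5));print('d',r.x.round(4),r.fun.round(2));print('axis',(x+r.x[0]).round(4),(y+r.x[1]).round(4),(z+r.x[2]).round(4))
    return r.x
E
python3 - <<'E'
from fit import *
L=[(-.098,.012,.012),(-.098,-.012,.012),(-.098,.012,0),(-.098,-.012,0),(.0199,.03,.012),(-.0199,.03,.012)]
px=np.array([(512,415),(640,398),(520,472),(637,460),(232,182),(285,270)])/14+[290,150]-.5
fit(L,px,np.array([.6273,-.0115,.109]),.130+np.pi/2)
E
```

```text
d [-0.0008  0.0005  0.0026 -0.0085  0.0057] [ 0.58  0.01 -0.02  0.17 -0.21  0.07 -0.07 -0.14  0.06  0.93  0.73 -0.12
 -0.54  0.31  0.85 -0.42]
axis 0.6164 0.066 0.1081
```

Request:
{"name": "send_rows", "arguments": {
  "series": [
    {"wx": 0, "wy": -0.006, "wz": 0, "dx": 0.25, "dy": 0.5, "dz": 0, "fingers": 240},
    {"wx": 0, "wy": 0, "wz": 0, "dx": 0, "dy": 0.7, "dz": 0, "fingers": 240},
    {"wx": 0, "wy": 0, "wz": 0, "dx": 0, "dy": 0.3, "dz": 0, "fingers": 240},
    {"wx": 0, "wy": 0, "wz": 0, "dx": 0, "dy": 0, "dz": 0, "fingers": 240}
  ]
}}

```text
t: 13.5
tool_pos: [0.6279, 0.0037, 0.108]
orientation: [-2.044, -2.325, -0.058]
force: [-0.0, 0.7, -2.7]
opening: 0.0234
```

```bash
cat > ax.py <<'E'
from h import *
S,R,jw=st()
yaw=jw+np.pi/2;p=S['tool_pos'];u=np.array([np.cos(yaw),np.sin(yaw)]);n=np.array([-u[1],u[0]])
a=p[:2]+.0777*u
d=np.array([.6115,.1335])-a
print('axis',a.round(4),'along %.4f lat(n) %.4f'%(d@u,d@n),'d',d.round(4),'n',n.round(3))
E
python3 ax.py
```

```text
t 13.50 tcp [0.6279 0.0037 0.108 ] jaw yaw 0.128 z [-0.0095  0.0584 -0.9983] q [-0.11   0.289  1.513  0.058  1.355 -0.251] F [-0.01  0.72 -2.68] M [-0.389  0.01  -0.028] op 0.0234
axis [0.618  0.0808] along 0.0531 lat(n) -0.0003 d [-0.0065  0.0527] n [-0.992 -0.128]
```

Request:
{"name": "send_rows", "arguments": {
  "series": [
    {"wx": 0, "wy": 0, "wz": 0, "dx": -0.07, "dy": 0.6, "dz": 0, "fingers": 240},
    {"wx": 0, "wy": 0, "wz": 0, "dx": -0.08, "dy": 0.6, "dz": 0, "fingers": 240},
    {"wx": 0, "wy": 0, "wz": 0, "dx": -0.08, "dy": 0.6, "dz": 0, "fingers": 240},
    {"wx": 0, "wy": 0, "wz": 0, "dx": 0, "dy": 0, "dz": 0, "fingers": 240}
  ]
}}

```text
t: 13.83
tool_pos: [0.625, 0.0241, 0.1079]
orientation: [-2.043, -2.325, -0.058]
force: [-1.1, 0.0, -2.4]
opening: 0.0231
```

```bash
python3 ax.py
```

```text
t 13.83 tcp [0.625  0.0241 0.1079] jaw yaw 0.129 z [-0.0099  0.0587 -0.9982] q [-0.078  0.281  1.523  0.059  1.352 -0.221] F [-1.11  0.04 -2.38] M [-0.304  0.033 -0.006] op 0.0231
axis [0.615  0.1011] along 0.0326 lat(n) -0.0007 d [-0.0035  0.0324] n [-0.992 -0.129]
```

```bash
python3 -c "
from h import *
s=robot.read_camera('side')[:,:,::-1].copy();t=robot.read_camera('top')[:,:,::-1].copy()
crop(s,290,120,345,185,9,'pics/v1.png');crop(t,180,110,250,180,8,'pics/v2.png')
a=cv2.imread('pics/v1.png');b=cv2.imread('pics/v2.png')
a=cv2.resize(a,(300,355));b=cv2.resize(b,(355,355));cv2.imwrite('pics/v.png',np.hstack([a,b]))"
```

```text
(no output)
```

View pics/v.png

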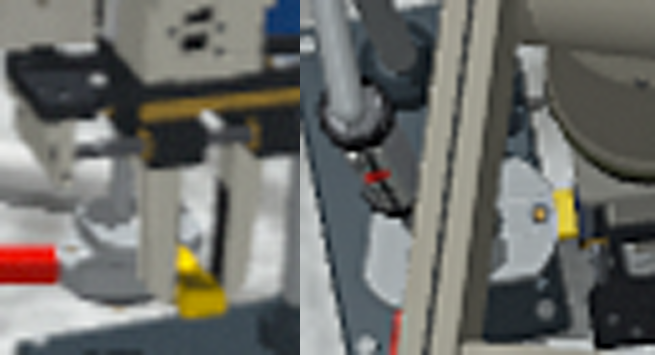

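Request:
{"name": "send_rows", "arguments": {
  "series": [
    {"wx": 0, "wy": 0, "wz": 0, "dx": 0, "dy": 0.5, "dz": 0, "fingers": 240},
    {"wx": 0, "wy": 0, "wz": 0, "dx": -0.06, "dy": 0.5, "dz": 0, "fingers": 240},
    {"wx": 0, "wy": 0, "wz": 0, "dx": -0.05, "dy": 0.4, "dz": 0, "fingers": 240},
    {"wx": 0, "wy": 0, "wz": 0, "dx": 0, "dy": 0, "dz": 0, "fingers": 240}
  ]
}}

```text
t: 14.27
tool_pos: [0.6241, 0.0379, 0.108]
orientation: [-2.045, -2.324, -0.058]
force: [0.4, 0.1, -3.3]
opening: 0.023
```

```bash
python3 ax.py;  python3 -c "
from h import *
s=robot.read_camera('side')[:,:,::-1].copy()
crop(s,290,120,345,185,9,'pics/w1.png')"
```

```text
t 14.27 tcp [0.6241 0.0379 0.108 ] jaw yaw 0.128 z [-0.0095  0.0578 -0.9983] q [-0.056  0.279  1.525  0.059  1.35  -0.197] F [ 0.41  0.14 -3.31] M [-0.308  0.02   0.008] op 0.0230
axis [0.6142 0.1149] along 0.0188 lat(n) 0.0003 d [-0.0027  0.0186] n [-0.992 -0.128]
```

View pics/w1.png

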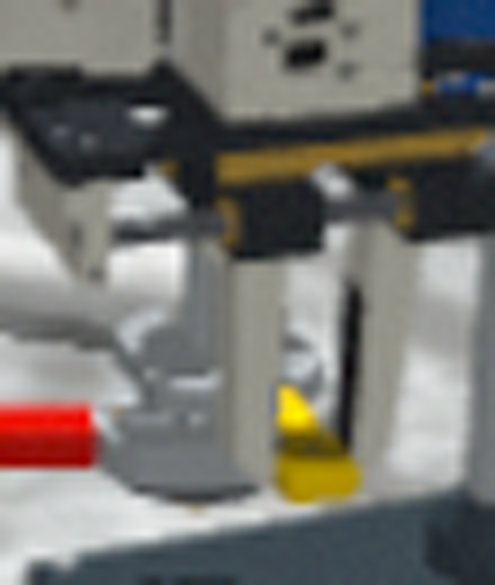

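Request:
{"name": "send_rows", "arguments": {
  "series": [
    {"wx": 0, "wy": 0, "wz": 0, "dx": -0.06, "dy": 0.5, "dz": 0, "fingers": 240},
    {"wx": 0, "wy": 0, "wz": 0, "dx": -0.06, "dy": 0.5, "dz": 0, "fingers": 240},
    {"wx": 0, "wy": 0, "wz": 0, "dx": -0.06, "dy": 0.4, "dz": 0, "fingers": 240},
    {"wx": 0, "wy": 0, "wz": 0, "dx": -0.02, "dy": 0.2, "dz": 0, "fingers": 240},
    {"wx": 0, "wy": 0, "wz": 0, "dx": 0, "dy": 0, "dz": 0, "fingers": 240}
  ]
}}

```text
t: 14.73
tool_pos: [0.622, 0.0551, 0.108]
orientation: [-2.045, -2.324, -0.057]
force: [0.4, 0.1, -3.4]
opening: 0.023
```

```bash
python3 ax.py
```

```text
t 14.73 tcp [0.622  0.0551 0.108 ] jaw yaw 0.128 z [-0.0094  0.0576 -0.9983] q [-0.029  0.275  1.53   0.059  1.348 -0.17 ] F [ 0.43  0.1  -3.42] M [-0.35  -0.022 -0.023] op 0.0230
axis [0.6121 0.1321] along 0.0014 lat(n) 0.0004 d [-0.0006  0.0014] n [-0.992 -0.127]
```

Request:
{"name": "send_rows", "arguments": {
  "series": [
    {"wx": 0, "wy": 0, "wz": 0, "dx": -0.05, "dy": 0.12, "dz": -0.4, "fingers": 240},
    {"wx": 0, "wy": 0, "wz": 0, "dx": 0, "dy": 0, "dz": -0.4, "fingers": 240},
    {"wx": 0, "wy": 0, "wz": 0, "dx": 0, "dy": 0, "dz": 0, "fingers": 240}
  ]
}}

```text
t: 14.98
tool_pos: [0.6215, 0.0566, 0.0995]
orientation: [-2.045, -2.325, -0.058]
force: [0.3, -0.4, -2.9]
opening: 0.0228
```

```bash
python3 ax.py;  python3 -c "
from h import *
s=robot.read_camera('side')[:,:,::-1].copy();t=robot.read_camera('top')[:,:,::-1].copy()
cv2.imwrite('pics/x_s.png',s)
crop(s,290,120,345,185,9,'pics/x1.png');crop(t,180,110,250,180,8,'pics/x2.png')
cv2.imwrite('pics/x.png',np.hstack([cv2.resize(cv2.imread('pics/x1.png'),(470,555)),cv2.resize(cv2.imread('pics/x2.png')[:, :330],(327,555))]))"
```

```text
t 14.98 tcp [0.6215 0.0566 0.0995] jaw yaw 0.128 z [-0.0089  0.0574 -0.9983] q [-0.026  0.282  1.538  0.059  1.332 -0.169] F [ 0.35 -0.42 -2.85] M [-0.323  0.012  0.055] op 0.0228
axis [0.6116 0.1336] along -0.0001 lat(n) 0.0001 d [-0.0001 -0.0001] n [-0.992 -0.128]
```

View pics/x.png

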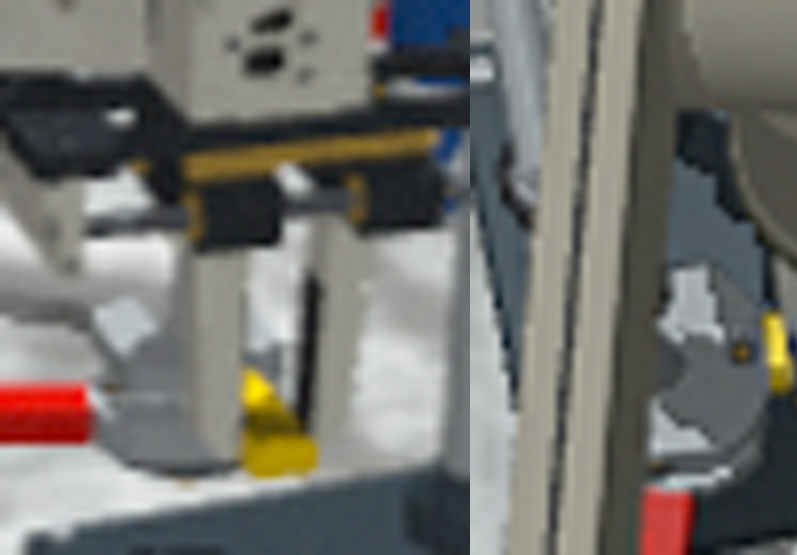

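Request:
{"name": "send_rows", "arguments": {
  "series": [
    {"wx": 0, "wy": 0, "wz": 0, "dx": 0, "dy": 0, "dz": -0.3, "fingers": 240},
    {"wx": 0, "wy": 0, "wz": 0, "dx": 0, "dy": 0, "dz": -0.3, "fingers": 240},
    {"wx": 0, "wy": 0, "wz": 0, "dx": 0, "dy": 0, "dz": 0, "fingers": 240}
  ]
}}

```text
t: 15.33
tool_pos: [0.622, 0.0561, 0.0937]
orientation: [-2.046, -2.325, -0.059]
force: [0.1, 0.6, -3.7]
opening: 0.0232
```

```bash
python3 ax.py
```

```text
t 15.33 tcp [0.622  0.0561 0.0937] jaw yaw 0.128 z [-0.008   0.0574 -0.9983] q [-0.027  0.288  1.542  0.059  1.321 -0.169] F [ 0.11  0.57 -3.71] M [-0.327  0.023  0.017] op 0.0232
axis [0.6121 0.1332] along 0.0004 lat(n) 0.0006 d [-0.0006  0.0003] n [-0.992 -0.127]
```

Request:
{"name": "send_rows", "arguments": {
  "series": [
    {"wx": 0, "wy": 0, "wz": 0, "dx": -0.03, "dy": 0.03, "dz": -0.3, "fingers": 240},
    {"wx": 0, "wy": 0, "wz": 0, "dx": 0, "dy": 0, "dz": -0.2, "fingers": 240},
    {"wx": 0, "wy": 0, "wz": 0, "dx": 0, "dy": 0, "dz": 0, "fingers": 240}
  ]
}}

```text
t: 15.58
tool_pos: [0.6218, 0.0562, 0.0882]
orientation: [-2.046, -2.325, -0.059]
force: [0.1, -0.1, -2.9]
opening: 0.0232
```

```bash
python3 ax.py
```

```text
t 15.58 tcp [0.6218 0.0562 0.0882] jaw yaw 0.127 z [-0.0078  0.0574 -0.9983] q [-0.027  0.293  1.547  0.059  1.312 -0.169] F [ 0.08 -0.14 -2.89] M [-0.353 -0.04  -0.043] op 0.0232
axis [0.6119 0.1333] along 0.0003 lat(n) 0.0004 d [-0.0004  0.0002] n [-0.992 -0.127]
```

Request:
{"name": "send_rows", "arguments": {
  "series": [
    {"wx": 0, "wy": 0, "wz": 0, "dx": 0, "dy": 0.02, "dz": -0.2, "fingers": 240},
    {"wx": 0, "wy": 0, "wz": 0, "dx": 0, "dy": 0, "dz": -0.2, "fingers": 240},
    {"wx": 0, "wy": 0, "wz": 0, "dx": 0, "dy": 0, "dz": 0, "fingers": 240}
  ]
}}

```text
t: 15.83
tool_pos: [0.622, 0.0563, 0.0842]
orientation: [-2.047, -2.325, -0.059]
force: [-0.6, -0.0, -1.1]
opening: 0.0232
```

```bash
python3 ax.py; python3 -c "
from h import *
s=robot.read_camera('side')[:,:,::-1].copy()
cv2.imwrite('pics/y_s.png',s)
crop(s,280,120,345,185,9,'pics/y1.png')"
```

```text
t 15.83 tcp [0.622  0.0563 0.0842] jaw yaw 0.127 z [-0.0073  0.0573 -0.9983] q [-0.026  0.297  1.55   0.059  1.304 -0.17 ] F [-0.65 -0.02 -1.05] M [-0.316  0.045 -0.016] op 0.0232
axis [0.6122 0.1334] along 0.0002 lat(n) 0.0007 d [-0.0007  0.0001] n [-0.992 -0.127]
```

View pics/y1.png

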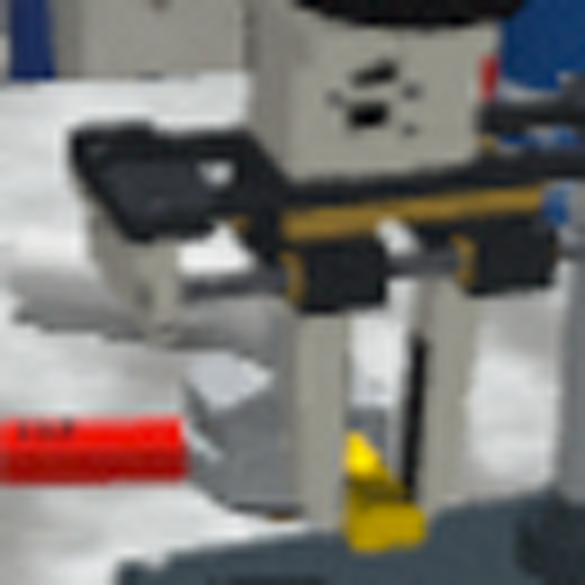

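```bash
cat > red.py <<'E'
from h import *
import sys
def redc(s):
    b,g,r=[s[...,i].astype(int) for i in range(3)]
    m=np.zeros(b.shape);w=np.clip(r-np.maximum(g,b)-40,0,100)
    R=w[155:190,275:302];yy,xx=np.mgrid[155:190,275:302]
    return (R*yy).sum()/R.sum(),(R*xx).sum()/R.sum(),R.sum()
def yel(s):
    b,g,r=[s[...,i].astype(int) for i in range(3)]
    w=np.clip(np.minimum(r,g)-b-60,0,100)
    R=w[150:200,305:340];yy,xx=np.mgrid[150:200,305:340]
    return (R*yy).sum()/R.sum(),(R*xx).sum()/R.sum(),R.sum()
if __name__=='__main__':
    for f in sys.argv[1:]: 
        s=cv2.imread('pics/'+f); print(f,np.round(redc(s),2),np.round(yel(s),2))
    # px per mm
    print(P('side',[(.55,.14,.08),(.55,.14,.09)]))
E
python3 red.py side0.png p_side.png q_s.png x_s.png y_s.png
```

```text
side0.png [  168.02   289.91 13033.  ] [nan nan  0.]
p_side.png [  168.03   291.57 11169.  ] [nan nan  0.]
q_s.png [  168.06   289.87 13436.  ] [ 178.01  329.58 4498.  ]
x_s.png [  168.06   289.88 13411.  ] [ 170.62  321.56 4004.  ]
y_s.png [  169.55   289.78 13421.  ] [ 175.55  321.49 4168.  ]
[[291.53808218 167.99755728]
 [291.55752401 164.96956014]]red.py:12: RuntimeWarning: invalid value encountered in scalar divide
  return (R*yy).sum()/R.sum(),(R*xx).sum()/R.sum(),R.sum()
```

Request:
{"name": "send_rows", "arguments": {
  "series": [
    {"wx": 0, "wy": 0, "wz": 0, "dx": -0.03, "dy": 0, "dz": -0.2, "fingers": 240},
    {"wx": 0, "wy": 0, "wz": 0, "dx": 0, "dy": 0, "dz": -0.2, "fingers": 240},
    {"wx": 0, "wy": 0, "wz": 0, "dx": 0, "dy": 0, "dz": 0, "fingers": 240},
    {"wx": 0, "wy": 0, "wz": 0, "dx": 0, "dy": 0, "dz": 0, "fingers": 240}
  ]
}}

```text
t: 16.22
tool_pos: [0.6223, 0.0563, 0.081]
orientation: [-2.047, -2.326, -0.061]
force: [-0.1, -0.6, 0.4]
opening: 0.0233
```

```bash
python3 ax.py; python3 -c "
from h import *
s=robot.read_camera('side')[:,:,::-1].copy()
cv2.imwrite('pics/z_s.png',s)
crop(s,280,130,345,195,12,'pics/z1.png')
s=cv2.imread('pics/z1.png');cv2.imwrite('pics/z1.png',s[:600])"; python3 red.py z_s.png
```

```text
t 16.22 tcp [0.6223 0.0563 0.081 ] jaw yaw 0.127 z [-0.006   0.0573 -0.9983] q [-0.026  0.3    1.553  0.059  1.297 -0.17 ] F [-0.1  -0.65  0.35] M [-0.325  0.118  0.033] op 0.0233
axis [0.6124 0.1334] along 0.0003 lat(n) 0.0009 d [-0.0009  0.0001] n [-0.992 -0.127]
z_s.png [  170.45   289.85 13311.  ] [ 176.51  321.49 4258.  ]
[[291.53808218 167.99755728]
 [291.55752401 164.96956014]]
```

View pics/z1.png

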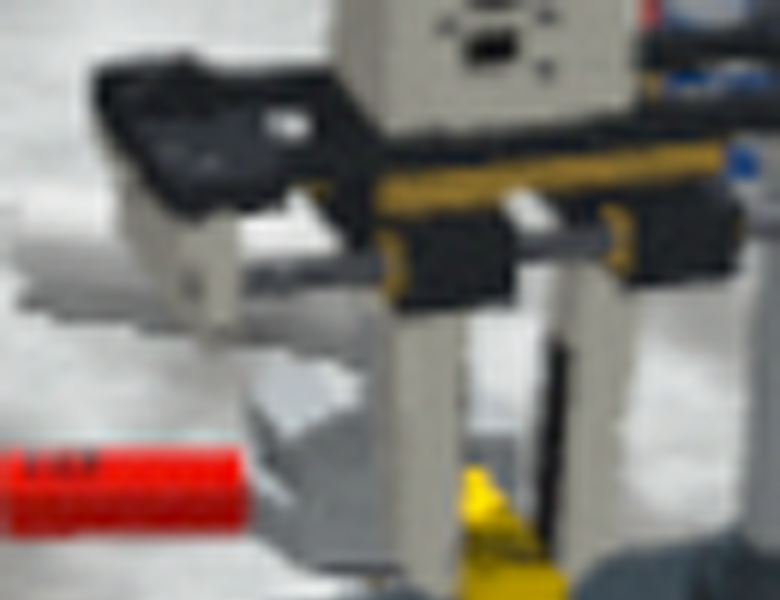

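Request:
{"name": "send_rows", "arguments": {
  "series": [
    {"wx": 0, "wy": 0, "wz": 0, "dx": -0.05, "dy": 0, "dz": -0.15, "fingers": 240},
    {"wx": 0, "wy": 0, "wz": 0, "dx": -0.03, "dy": 0, "dz": -0.08, "fingers": 240},
    {"wx": 0, "wy": 0, "wz": 0, "dx": 0, "dy": 0, "dz": 0, "fingers": 240}
  ]
}}

```text
t: 16.52
tool_pos: [0.6222, 0.0563, 0.0792]
orientation: [-2.048, -2.327, -0.063]
force: [-0.8, 0.2, -0.3]
opening: 0.0231
```

```bash
python3 ax.py; python3 -c "
from h import *
s=robot.read_camera('side')[:,:,::-1].copy()
cv2.imwrite('pics/z2_s.png',s)"; python3 red.py z2_s.png; python3 ax.py
```

```text
t 16.52 tcp [0.6222 0.0563 0.0792] jaw yaw 0.127 z [-0.0041  0.0573 -0.9983] q [-0.027  0.299  1.556  0.06   1.292 -0.17 ] F [-0.84  0.24 -0.31] M [-0.206  0.166  0.067] op 0.0231
axis [0.6124 0.1334] along 0.0002 lat(n) 0.0008 d [-0.0009  0.0001] n [-0.992 -0.127]
z2_s.png [  171.03   289.81 13427.  ] [ 177.01  321.43 4092.  ]
[[291.53808218 167.99755728]
 [291.55752401 164.96956014]]
t 16.57 tcp [0.6222 0.0563 0.0793] jaw yaw 0.127 z [-0.0042  0.0573 -0.9983] q [-0.027  0.299  1.556  0.06   1.292 -0.17 ] F [-0.25 -0.54 -0.24] M [-0.242  0.102  0.067] op 0.0231
axis [0.6123 0.1334] along 0.0002 lat(n) 0.0008 d [-0.0008  0.0001] n [-0.992 -0.127]
```

Request:
{"name": "send_rows", "arguments": {
  "series": [
    {"wx": 0, "wy": 0, "wz": 0, "dx": 0, "dy": 0, "dz": 0, "fingers": 240},
    {"wx": 0, "wy": 0, "wz": 0, "dx": 0, "dy": 0, "dz": 0, "fingers": 186},
    {"wx": 0, "wy": 0, "wz": 0, "dx": 0, "dy": 0, "dz": 0, "fingers": 182},
    {"wx": 0, "wy": 0, "wz": 0, "dx": 0, "dy": 0, "dz": 0, "fingers": 176},
    {"wx": 0, "wy": 0, "wz": 0, "dx": 0, "dy": 0, "dz": 0, "fingers": 170},
    {"wx": 0, "wy": 0, "wz": 0, "dx": 0, "dy": 0, "dz": 0, "fingers": 160},
    {"wx": 0, "wy": 0, "wz": 0, "dx": 0, "dy": 0, "dz": 0, "fingers": 145},
    {"wx": 0, "wy": 0, "wz": 0, "dx": 0, "dy": 0, "dz": 0, "fingers": 130},
    {"wx": 0, "wy": 0, "wz": 0, "dx": 0, "dy": 0, "dz": 0, "fingers": 130}
  ],
  "newtons": 10
}}

```text
t: 17.32
tool_pos: [0.6227, 0.0567, 0.0798]
orientation: [-2.048, -2.327, -0.064]
force: [-0.5, 0.2, -0.3]
opening: 0.0451
```

```bash
python3 ax.py; python3 -c "
from h import *
s=robot.read_camera('side')[:,:,::-1].copy()
cv2.imwrite('pics/A_s.png',s)
crop(s,280,130,345,190,10,'pics/A1.png')"; python3 red.py A_s.png
```

```text
t 17.32 tcp [0.6227 0.0567 0.0798] jaw yaw 0.127 z [-0.0031  0.058  -0.9983] q [-0.026  0.299  1.556  0.06   1.292 -0.17 ] F [-0.49  0.22 -0.28] M [-0.043  0.019 -0.001] op 0.0451
axis [0.6128 0.1338] along -0.0001 lat(n) 0.0013 d [-0.0013 -0.0003] n [-0.992 -0.127]
A_s.png [  171.05   289.82 13494.  ] [ 174.8   319.62 6782.  ]
[[291.53808218 167.99755728]
 [291.55752401 164.96956014]]
```

View pics/A1.png

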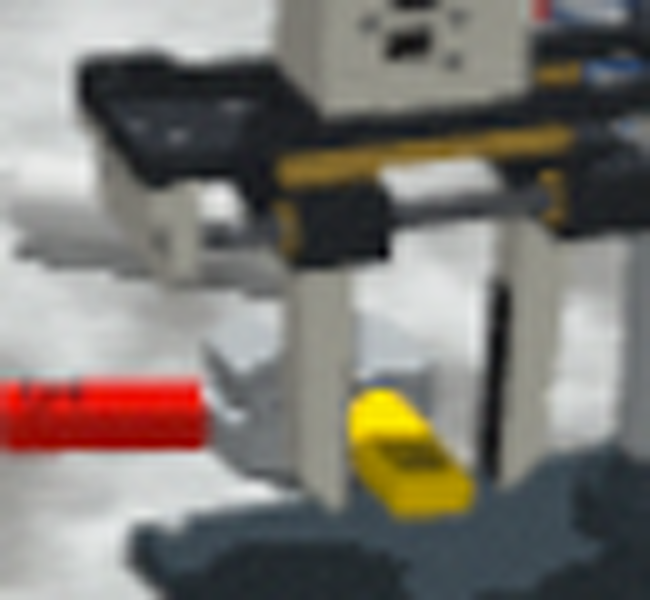

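Request:
{"name": "send_rows", "arguments": {
  "series": [
    {"wx": 0, "wy": 0, "wz": 0, "dx": 0.05, "dy": -0.5, "dz": 0, "fingers": 110},
    {"wx": 0, "wy": 0, "wz": 0, "dx": 0.13, "dy": -1, "dz": 0, "fingers": 110},
    {"wx": 0, "wy": 0, "wz": 0, "dx": 0.2, "dy": -1.5, "dz": 0, "fingers": 110},
    {"wx": 0, "wy": 0, "wz": 0, "dx": 0.25, "dy": -2, "dz": 0, "fingers": 110},
    {"wx": 0, "wy": 0, "wz": 0, "dx": 0.2, "dy": -2, "dz": 0, "fingers": 110},
    {"wx": 0, "wy": 0, "wz": 0, "dx": 0, "dy": -2.5, "dz": 1.5, "fingers": 110},
    {"wx": 0, "wy": 0, "wz": 0, "dx": -1, "dy": -3, "dz": 2, "fingers": 110},
    {"wx": 0, "wy": 0, "wz": 0, "dx": -2.5, "dy": -3, "dz": 2, "fingers": 110},
    {"wx": 0, "wy": 0, "wz": 0, "dx": -3, "dy": -2.5, "dz": 2, "fingers": 110},
    {"wx": 0, "wy": 0, "wz": 0, "dx": -3, "dy": -2, "dz": 2, "fingers": 110},
    {"wx": 0, "wy": 0, "wz": 0, "dx": -3, "dy": -2, "dz": 1, "fingers": 110},
    {"wx": 0, "wy": 0, "wz": 0, "dx": -2, "dy": -1, "dz": 0, "fingers": 110},
    {"wx": 0, "wy": 0, "wz": 0, "dx": 0, "dy": 0, "dz": 0, "fingers": 110}
  ]
}}

```text
t: 18.45
tool_pos: [0.4822, -0.192, 0.184]
orientation: [-2.053, -2.326, -0.056]
force: [-0.5, -0.1, -0.2]
opening: 0.0527
```

```bash
python3 -c "
from h import *
st()
s=robot.read_camera('side')[:,:,::-1].copy();t=robot.read_camera('top')[:,:,::-1].copy()
cv2.imwrite('pics/B_s.png',s);cv2.imwrite('pics/B_t.png',t)
o=outline();I=[(place(o,.6115,.1335,1.698,.09),(0,255,0)),(place(o,.6118,.1338,-.094,.078),(0,128,255))]
crop(s,280,120,350,190,8,'pics/B1.png');ov(t,'top',(180,110,250,180),8,I,'pics/B2.png')
cv2.imwrite('pics/B.png',cv2.resize(np.hstack([cv2.imread('pics/B1.png'),cv2.imread('pics/B2.png')]),(800,400)))"; python3 red.py B_s.png
```

```text
t 18.45 tcp [ 0.4822 -0.192   0.184 ] jaw yaw 0.125 z [-0.0048  0.0523 -0.9986] q [-0.509 -0.045  1.733  0.043  1.483 -0.638] F [-0.52 -0.07 -0.2 ] M [-0.068  0.046 -0.033] op 0.0527
B_s.png [  171.04   288.01 11140.  ] [ 174.74  319.44 9587.  ]
[[291.53808218 167.99755728]
 [291.55752401 164.96956014]]
```

View pics/B.png

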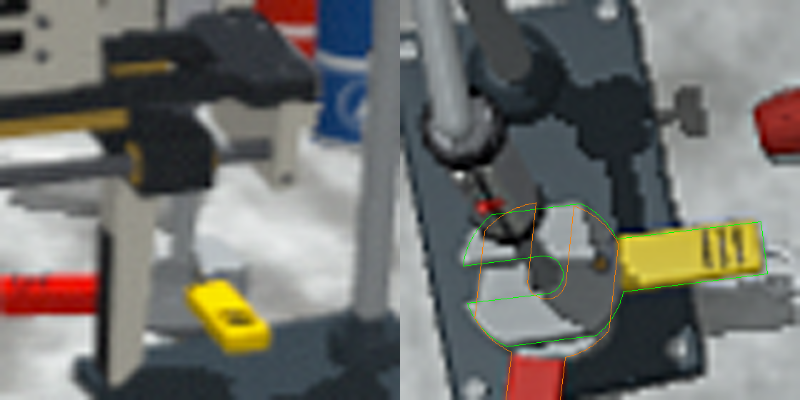

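View pics/B_s.png

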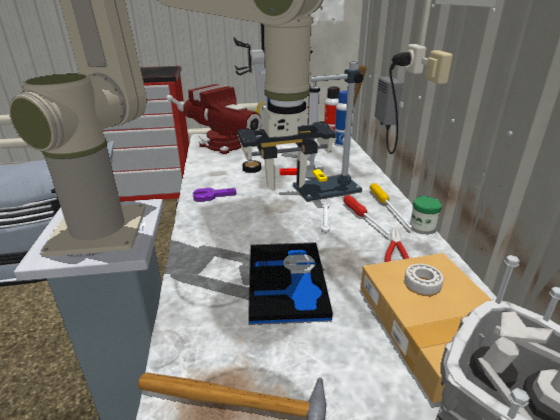

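View pics/B2.png

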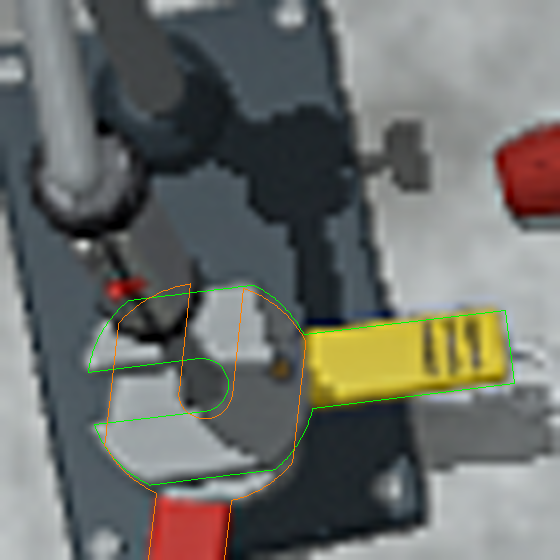

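Request:
{"name": "send_rows", "arguments": {
  "series": [
    {"wx": 0, "wy": 0, "wz": 0, "dx": -1, "dy": -3, "dz": 1, "fingers": 110},
    {"wx": 0, "wy": 0, "wz": 0, "dx": -1, "dy": -3, "dz": 2, "fingers": 110},
    {"wx": 0, "wy": 0, "wz": 0, "dx": -1, "dy": -3, "dz": 2, "fingers": 110},
    {"wx": 0, "wy": 0, "wz": 0, "dx": -1, "dy": -3, "dz": 2, "fingers": 110},
    {"wx": 0, "wy": 0, "wz": 0, "dx": -2, "dy": -3, "dz": 2, "fingers": 110},
    {"wx": 0, "wy": 0, "wz": 0, "dx": -2, "dy": -3, "dz": 0, "fingers": 110},
    {"wx": 0, "wy": 0, "wz": 0, "dx": -2, "dy": -2, "dz": 0, "fingers": 110},
    {"wx": 0, "wy": 0, "wz": 0, "dx": 0, "dy": 0, "dz": 0, "fingers": 110},
    {"wx": 0, "wy": 0, "wz": 0, "dx": 0, "dy": 0, "dz": 0, "fingers": 110}
  ]
}}

```text
t: 19.3
tool_pos: [0.3854, -0.3962, 0.2729]
orientation: [-2.036, -2.334, -0.062]
force: [-1.2, 0.2, -0.3]
opening: 0.0526
```

```bash
python3 -c "
from h import *
st()
s=robot.read_camera('side')[:,:,::-1].copy()
cv2.imwrite('pics/C_s.png',s)
crop(s,270,100,350,195,6.3,'pics/C1.png')"; python3 red.py C_s.png
```

```text
t 19.30 tcp [ 0.3854 -0.3962  0.2729] jaw yaw 0.136 z [-0.0067  0.0589 -0.9982] q [-0.913  0.035  1.492  0.031  1.665 -1.047] F [-1.24  0.17 -0.26] M [-0.091  0.085 -0.021] op 0.0526
C_s.png [  171.05   289.81 13542.  ] [ 174.75  319.45 9620.  ]
[[291.53808218 167.99755728]
 [291.55752401 164.96956014]]
```

View pics/C1.png

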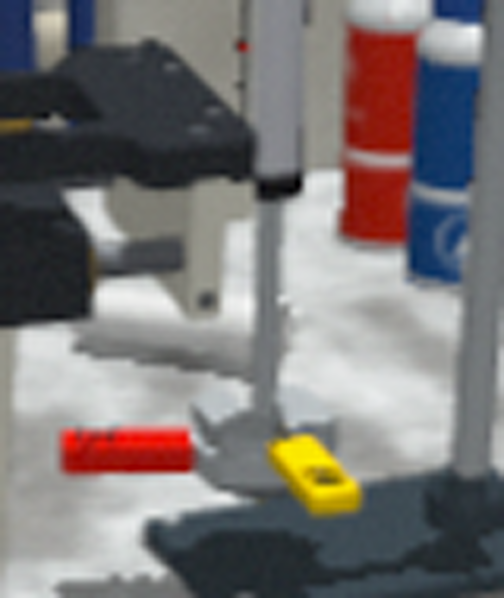

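```bash
python3 -c "
from plant import robot
print(robot.close_job())"
```

```text
the job is handed in; nothing more can be done
None
```

The yellow weight now hangs flat on top of the red one, with the rod in its slot, and I have handed the job in at about 19.4 s of the 58 s. I lifted it from the inlay by its flats, laid it flat on the bare bench and let go. I then took it again by its tongue, slid its slot around the rod and lowered it until the hanger carried the load before opening the fingers.

My last checks, with the gripper well clear of the stand and the arm touching nothing:
- **Hanger:** it has sunk about 10 mm, as it should with the yellow weight added. It did not move when I released the weight or in the pictures after that.
- **Centring:** in the top picture the weight sits about 1–2 mm from the rod axis, close to the calibration's 2 mm accuracy.
- **Slots:** the two slots are about 103° apart, so more than a quarter turn.
- **Other weights:** the red weight still points the same way, and the blue weight is still in its pocket.

Three things did not go quite to plan:
- **Side camera:** its calibration reads about 1 pixel off from the top camera, so I corrected for that.
- **Droop:** the weight sagged about 3° when I first lifted it by the tongue. I levelled it by tilting the tool before going onto the rod.
- **Bench contact:** setting the weight down pressed on the bench with about 17 N for a moment before I let go.

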